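Clear the paint bench: hang the mug, pack the bottles

ROBOT

A 6-joint arm with a two-finger parallel gripper is mounted at the origin on the work surface. World frame = base frame: x ahead of the robot, y to its left, z up, the work surface at z = 0. Lengths are in m, angles in rad, forces in N, time in s.
With the tool pointing down it reaches from about 0.25 to 0.725 m from the base axis. Payload 4 kg.
Tool frame: the origin (TCP) lies where the fingers leave the gripper's body, on its centre line; the fingertips stand 73 mm ahead of it and the grasp point (between the pads) lies 54 mm ahead of it (bot.tips_ahead is the z of the fingertips in the tool frame, in m); z points along the fingers, y is the direction in which the jaws open and shut (so a half turn about z gives the same grasp; the last joint's range is limited). The gripper opens to 85 mm and grips with 20 to 120 N. Pads are 22 mm wide; open, the fingers measure 114 mm over their backs; the gripper's body (76 mm by 85 mm) begins 54 mm behind the grasp point. The pads swing forward as they close: fully open they stand 13 mm farther back than shut.
Start: joints at [-1.286, 0.241, 0.005, 1.335, 0, 1.571], TCP at [0.14, -0.48, 0.304] pointing down, gripper open.
Joint ranges: [-2.72, 2.72], [-1.05, 1.87], [-1.09, 1.28], [-1.99, 2.15], [-1.42, 1.44], [-3.14, 3.14]. Speed limits (rad/s): [2.79, 2.79, 3.14, 3.14, 3.14, 3.14].

INTERFACE

Orientations are given as a unit quaternion [x, y, z, w].
In Python, from workcell import readout, camera, get_calibration, order, bot gives the robot as it stands.
- The arm moves only by the tool send_rows, never from a script. Its argument "moves" is a list of rows, each a list of 3 entries, a list of its own where there are three numbers: the shift along the tool's x, y, z in mm, then the turn, a rotation vector about the tool's x, y, z in rad, then the finger opening in mm, from 0 to 85.4. In form: [[[dx, dy, dz], [ax, ay, az], grip], ...]. A call has 1 to 12 rows; each row is the pose to reach, as a shift and turn from the pose measured when the call began, along the tool's axes at that moment; what a row does not reach only later rows make up. A row lasts 1/12 s, in which the tool goes at most 41.7 mm and 7.16 degrees, less where a joint would pass 70% of its speed; a pose out of reach is approached as far as the arm can. A call with a gripper value outside its range is refused whole. The fingers move at their own pace and stop on an object; the grip force is fixed at half the most. Time passes only in rows, so rows that repeat a pose let the fingers close. It gives the time, the measured TCP pose, the force and the opening at its end, in the units of the state.
- readout.get_obs(): the state, without advancing time (a new reading comes with each control period).
- camera(name): name is "scene" or "top"; returns the picture (400x640x3 uint8, red, green, blue); there is no depth.
- get_calibration(name): a dict with "fx", "fy", "cx", "cy" (pixels), "k1" (the pictures are not rectified: a ray, as slopes to the right and down, at radius r is drawn at 1 + k1 r^2 times it, then the intrinsics apply), "R" (3x3) and "t" (3): a world point X has camera coordinates R X + t. Camera axes: x right, y down, z forward; pixel columns grow to the right and rows downward; lengths in m; the calibration is good to about 2 mm. A picture is of the moment at which its call begins. get_calibration takes no time and is no camera call.
- order.job_done(): hands the job in, once; it reports no verdict.
The state is a dict: "clock": time; "joint_pos": joint angles; "joint_vel": joint speeds; "tau": joint torques, N m; "eef_pos": TCP position; "tool_rot": TCP orientation; "ft_force": force on the tool from outside, world axes, zero at the start; "ft_torque": the same for the moment, N m; "grip_width": finger opening in m.
Only numpy, scipy, OpenCV 4.12 (cv2) and the standard library are available. Lean on these libraries where they do the work, as an engineer would, in place of code of your own. Each camera call takes 0.05 s, during which the arm holds its last target. There are 200 camera calls.

TASK

Clear up the ornament painter's bench: first take the mug out of the round tub and hang it by its handle on the hook arm of the stand. Then pack every capped paint bottle upright on the floor of the tub in a honeycomb, one bottle at the centre and the rest in a ring around it. Do not knock over the two open glass jars.

Things in the scene. Friction and masses are not known exactly. Their poses are not given: they have to be found in the camera images.
- tub: Open round straight-sided steel tub, loose on the table, 0.7 kg: inside diameter 138 mm, outside 144 mm, height 50 mm, floor 5 mm thick. Origin at the centre of its underside, z up its axis. It stands left or right on the table, the hook stand on the other side. The mug stands in it at the start.
- mug: White enamel mug, about 180 g, straight round body of 68 mm outside diameter, 80 mm tall, wall 3.5 mm, floor 5 mm. Origin at the centre of its underside, z up its axis. One D-shaped handle of 8 mm round bar on its +y side: the bar runs out at heights 18 mm and 68 mm and upright 64 mm from the axis; the opening spans y 34 to 60 mm and z 22 to 64 mm, and is seen through along the mug's x axis.
- mug_loop (a point): Centre of the opening in the mug's handle, at (0, 47, 43) mm in the mug's frame.
- hook: Hook stand, fixed: wooden foot 130 x 100 x 16 mm and an 18 mm round post 208 mm tall at the origin (origin on the table, on the post's axis, z up). A steel hook arm, an 8 mm round bar with its axis 200 mm above the table, runs level from the post along the stand's -x, about towards the robot, to 98 mm from the post's axis; there its tip is turned up, its top 222 mm above the table.
- bottle0: Paint bottle, 60 g, one of five to seven alike (absent ones read None): white round body 42 mm in diameter, 45 mm tall, edges chamfered 4 mm, and a slim black cap 18 mm in diameter on top, from 45 to 72 mm. Origin at the centre of its underside, z up its axis. Stands upright on the table at the start.
- bottle1: Paint bottle, 60 g, one of five to seven alike (absent ones read None): white round body 42 mm in diameter, 45 mm tall, edges chamfered 4 mm, and a slim black cap 18 mm in diameter on top, from 45 to 72 mm. Origin at the centre of its underside, z up its axis. Stands upright on the table at the start.
- bottle2: Paint bottle, 60 g, one of five to seven alike (absent ones read None): white round body 42 mm in diameter, 45 mm tall, edges chamfered 4 mm, and a slim black cap 18 mm in diameter on top, from 45 to 72 mm. Origin at the centre of its underside, z up its axis. Stands upright on the table at the start.
- bottle3: Paint bottle, 60 g, one of five to seven alike (absent ones read None): white round body 42 mm in diameter, 45 mm tall, edges chamfered 4 mm, and a slim black cap 18 mm in diameter on top, from 45 to 72 mm. Origin at the centre of its underside, z up its axis. Stands upright on the table at the start.
- bottle4: Paint bottle, 60 g, one of five to seven alike (absent ones read None): white round body 42 mm in diameter, 45 mm tall, edges chamfered 4 mm, and a slim black cap 18 mm in diameter on top, from 45 to 72 mm. Origin at the centre of its underside, z up its axis. Stands upright on the table at the start.
- bottle5: Paint bottle, 60 g, one of five to seven alike (absent ones read None): white round body 42 mm in diameter, 45 mm tall, edges chamfered 4 mm, and a slim black cap 18 mm in diameter on top, from 45 to 72 mm. Origin at the centre of its underside, z up its axis. Stands upright on the table at the start.
- bottle6: Paint bottle, 60 g, one of five to seven alike (absent ones read None): white round body 42 mm in diameter, 45 mm tall, edges chamfered 4 mm, and a slim black cap 18 mm in diameter on top, from 45 to 72 mm. Origin at the centre of its underside, z up its axis. Stands upright on the table at the start.
- jar0: Empty open glass jar, 56 mm in diameter, 70 mm tall, 200 g, standing among the bottles: not part of the job. Origin at the centre of its underside, z up.
- jar1: Empty open glass jar, 56 mm in diameter, 70 mm tall, 200 g, standing among the bottles: not part of the job. Origin at the centre of its underside, z up.
Mind the look-alikes: they are no part of the job. Leave any orange look-alike of the hook alone.

How it is judged:
On the way, in this order (a step that is already met when the one before it is completed fails the run):
1. the mug hangs by its handle from the hook arm, let go (x of mug_loop in the frame of hook between -0.11 and -0.01 m and y of mug_loop in the frame of hook between -0.03 and 0.03 m and z of mug_loop in the frame of hook between 0.165 and 0.225 m and contact force between mug and hook above 0.3 N and contact force between mug and the fingers below 0.1 N and linear speed of mug below 0.08 m/s), for 0.3 s.
2. every bottle present stands upright on the tub's floor, one of them at the centre (horizontal distance between each of bottle0, bottle1, bottle2, bottle3, bottle4, bottle5, bottle6 and tub below 0.056 m and z of each of bottle0, bottle1, bottle2, bottle3, bottle4, bottle5, bottle6 in the frame of tub below 0.009 m and angle between each of bottle0, bottle1, bottle2, bottle3, bottle4, bottle5, bottle6's own z axis and vertical below 0.12 rad and linear speed of each of bottle0, bottle1, bottle2, bottle3, bottle4, bottle5, bottle6 below 0.03 m/s and angle between tub's own z axis and vertical below 0.1 rad and horizontal distance between any of bottle0, bottle1, bottle2, bottle3, bottle4, bottle5, bottle6 and tub below 0.011 m), for 0.2 s.
At the end, for the whole second after the job is handed in: Mug at rest, let go, hanging from the arm: handle-opening centre within 30 mm sideways of the arm, 10-110 mm from the post axis, 165-225 mm high. All bottles at rest in the level tub, upright (0.12 rad), on its floor (within 4 mm), axes within 56 mm of the tub's, one within 11 mm (all of step 1 and all of step 2); the robot touches nothing.
It fails at once if a glass jar is knocked over (angle between any of jar0, jar1's own z axis and vertical above 0.6 rad).
Of bottle0, bottle1, bottle2, bottle3, bottle4, bottle5, bottle6 only 5 to 7 are there at a start; the rules pass over those that are not, and their reading is None.
At some moment in a run one of bottle0, bottle1, bottle2, bottle3, bottle4, bottle5, bottle6 may be knocked a few centimetres aside while the robot is not near it.
It also fails if it takes over 210 s, if anything falls off the work surface, if the arm or the gripper's body presses on something with over 40 N, if the wrist force passes 120 N, or if a joint passes its speed limit or range.

## Working session

There is one attempt and no reset: what is moved stays moved. The work goes in short steps, Python scripts to look and compute and a tool call to move; the robot and the scene stay as the last step left them, time stands still between calls to the robot, and variables do not carry over. Pictures are saved under pics/ and viewed, about 12 in all and at most 16, crops included, and the job is handed in when it is done.

Besides the shell and the picture viewer there is one more tool, called after "Call:" by a JSON object that holds its "api" and its "payload", one argument or row to a line. send_rows: Moves the arm, as the interface text tells. Its arguments: {"type":"object","properties":{"moves":{"type":"array","items":{"type":"array"}}},"required":["moves"]}

```bash
mkdir -p pics; ls; python3 - <<'E'
from workcell import readout, camera, get_calibration, order, bot
import cv2
print(readout.get_obs())
for n in("scene","top"):
    im=camera(n); cv2.imwrite(f"pics/{n}0.png",im[:,:,::-1]); print(n,get_calibration(n))
E
```

```text
pics
{'clock': 0.0, 'joint_pos': array([-1.28598057e+00,  2.41413004e-01,  3.75310505e-03,  1.33523201e+00,
       -4.10702584e-05,  1.57079102e+00]), 'joint_vel': array([-0.00029495, -0.00067807, -0.00171209,  0.0004409 , -0.00034057,
       -0.00091431]), 'tau': array([ 1.99522845e-03, -3.72316682e+01,  2.52408385e+01,  1.70091918e-02,
        1.04536105e-04,  3.72445498e-06]), 'eef_pos': array([ 0.14034659, -0.47939955,  0.30302383]), 'tool_rot': array([ 9.89876200e-01,  1.41929597e-01, -1.69034415e-04, -1.03427065e-03]), 'ft_force': array([0.09438751, 0.39125699, 0.44215092]), 'ft_torque': array([-0.00694504, -0.01763859,  0.0415186 ]), 'grip_width': 0.08518983456282615}
scene {'fx': 425.1212552621206, 'fy': 425.1212552621206, 'cx': 322.56017082475546, 'cy': 200.8817801124144, 'k1': -0.11722974071161739, 'R': array([[-0.47904526,  0.87759368, -0.0185732 ],
       [ 0.66173976,  0.34715504, -0.66451777],
       [-0.57672882, -0.33062471, -0.74704161]]), 't': array([ 0.24919382, -0.30440169,  1.44425106])}
top {'fx': 445.43118645617324, 'fy': 445.43118645617324, 'cx': 314.3003606464187, 'cy': 194.20978942577213, 'k1': -0.11396185799350796, 'R': array([[-0.0262275 , -0.99949999, -0.01766036],
       [-0.99923806,  0.02672324, -0.02844591],
       [ 0.02890363,  0.01690084, -0.99943931]]), 't': array([0.01942873, 0.48698809, 1.18213109])}
```

View pics/scene0.png

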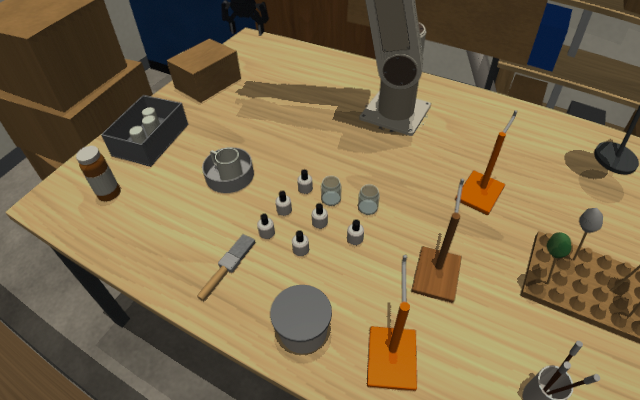

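View pics/top0.png

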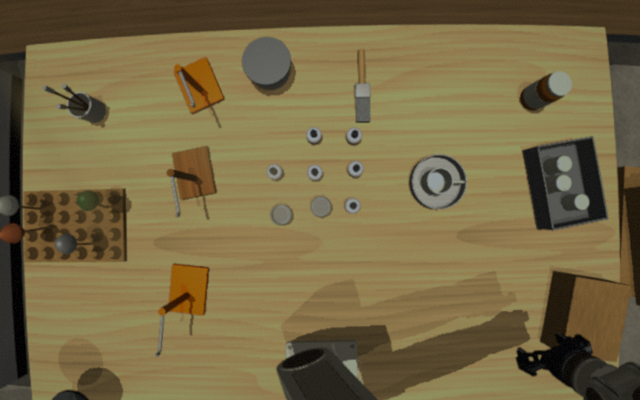

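Top view: tub with mug at (437,182), handle pointing right. There are six bottles, near (315,134), (354,135), (275,172), (315,172), (356,169) and (352,205), and jars at (281,214) and (320,206). The real (wooden) hook stand is near (190,175), with orange decoys above and below it. I'll enlarge these.

```bash
python3 - <<'E'
import cv2,numpy as np
t=cv2.imread("pics/top0.png"); s=cv2.imread("pics/scene0.png")
def crop(im,x,y,w,h,k,n): cv2.imwrite(f"pics/{n}.png",cv2.resize(im[y:y+h,x:x+w],None,fx=k,fy=k,interpolation=cv2.INTER_CUBIC))
crop(t,260,110,210,120,3.8,"c1")   # u=260+X/3.8
a=cv2.resize(t[135:225,155:225],None,fx=5.5,fy=5.5,interpolation=cv2.INTER_CUBIC)
b=cv2.resize(s[170:310,400:480],None,fx=3.54,fy=3.54,interpolation=cv2.INTER_CUBIC)[:495]
h=min(len(a),len(b)); cv2.imwrite("pics/c2.png",np.hstack([a[:h],b[:h]])); print(a.shape,b.shape)
E
```

```text
(495, 385, 3) (495, 283, 3)
```

View pics/c1.png

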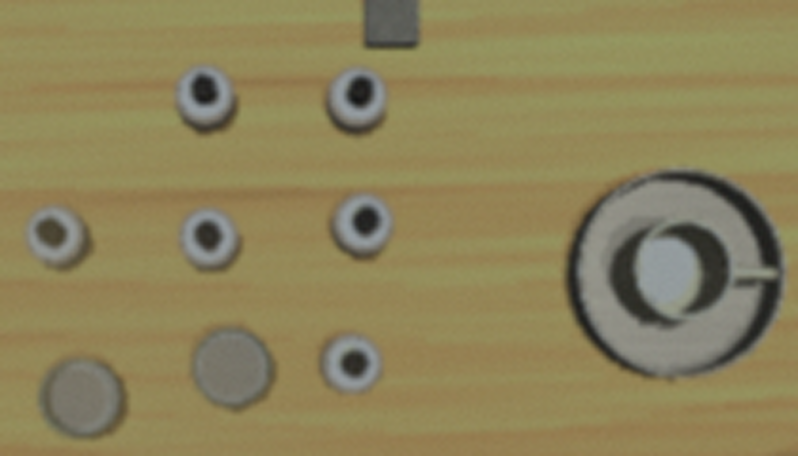

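View pics/c2.png

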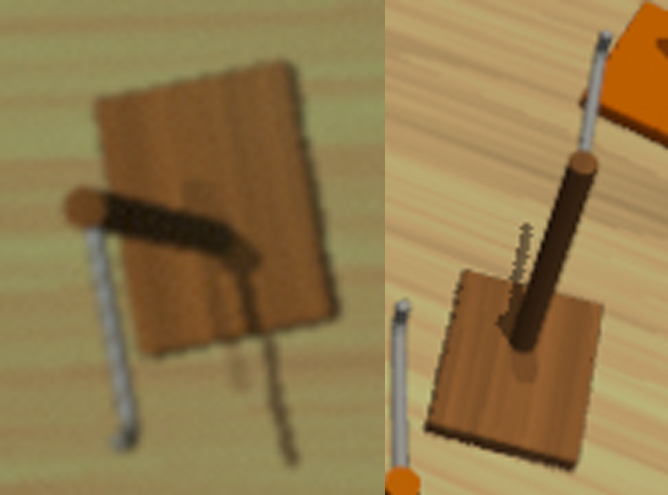

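Crop of the top view, centred on caps and rims (crop pixels):
- **Caps:** (205,89), (360,91), (51,232), (209,235), (367,219), (354,363).
- **Jars:** (83,398), (233,367).
- **Tub rim:** (675,273).
- **Mug rim:** (670,272), with the handle end at (777,274).
- **Hook post top:** (85,208), arm tip at (122,440). In the scene half the post top is at (582,163) and the tip at (605,38).

```bash
cat > h.py <<'E'
import numpy as np, cv2
from scipy.spatial.transform import Rotation as Rn
from workcell import readout, camera, get_calibration
def w(n,u,v,z):
    c=get_calibration(n); K=np.array([[c['fx'],0,c['cx']],[0,c['fy'],c['cy']],[0,0,1.]])
    p=cv2.undistortPoints(np.array([[[u,v]]],float),K,np.array([c['k1'],0,0,0.]))[0,0]
    d=c['R'].T@np.r_[p,1]; o=-c['R'].T@c['t']; return o+d*(z-o[2])/d[2]
def proj(n,X):
    c=get_calibration(n); K=np.array([[c['fx'],0,c['cx']],[0,c['fy'],c['cy']],[0,0,1.]])
    return cv2.projectPoints(np.atleast_2d(X).astype(float),cv2.Rodrigues(c['R'])[0],c['t'],K,np.array([c['k1'],0,0,0.]))[0][:,0]
def down(yaw): # tool down, tool y at world angle yaw
    y=np.array([np.cos(yaw),np.sin(yaw),0]); z=np.array([0,0,-1.]); return Rn.from_matrix(np.c_[np.cross(y,z),y,z])
def rel(p,R):  # world TCP goal -> shift mm, rotvec in current tool frame
    o=readout.get_obs(); R0=Rn.from_quat(o['tool_rot']); 
    return np.round(R0.inv().apply(np.array(p)-o['eef_pos'])*1000,1),np.round((R0.inv()*R).as_rotvec(),3)
def crop(n,x,y,wd,ht,k,name):
    im=camera(n)[y:y+ht,x:x+wd,::-1]; cv2.imwrite(f"pics/{name}.png",cv2.resize(im,None,fx=k,fy=k,interpolation=cv2.INTER_CUBIC))
E
python3 - <<'E'
from h import *
np.set_printoptions(precision=4,suppress=True)
f=lambda X,Y,z: w("top",260+X/3.8,110+Y/3.8,z)[:2]
for i,(X,Y) in enumerate([(205,89),(360,91),(51,232),(209,235),(367,219),(354,363)]):
    p=f(X,Y,.072); print("b",i,p, "scene px",proj("scene",[*p,.072])[0])
for p in[(83,398),(233,367)]: print("jar",f(*p,.06))
print("tub",f(675,273,.05),"mug",f(670,272,.08),"handle",f(777,274,.068))
g=lambda X,Y,z: w("top",155+X/5.5,135+Y/5.5,z)[:2]
s=lambda X,Y,z: w("scene",400+(X-385)/3.54,170+Y/3.54,z)[:2]
print("post",g(85,208,.208),s(582,163,.208)); print("tip",g(122,440,.222),s(605,38,.222))
print("arm",g(97,245,.204),g(124,415,.204))
print("foot",[g(*q,.016) for q in[(95,100),(287,62),(338,317),(148,355)]])
print("scene rim tub?",proj("scene",[*f(675,273,.05),.05]))
E
```

```text
b 0 [0.6399 0.0023] scene px [298.9803 230.8245]
b 1 [ 0.6356 -0.1012] scene px [264.2236 214.222 ]
b 2 [0.5469 0.1075] scene px [355.3256 220.0863]
b 3 [0.542  0.0022] scene px [318.6689 203.7025]
b 4 [ 0.5498 -0.1032] scene px [281.8914 191.5825]
b 5 [ 0.4543 -0.0918] scene px [304.1221 170.2863]
jar [0.4356 0.0899]
jar [ 0.4538 -0.0114]
tub [ 0.5095 -0.3139] mug [ 0.5088 -0.3027] handle [ 0.5062 -0.3788]
post [0.5386 0.3273] [0.5431 0.3298]
tip [0.4431 0.3086] [0.4519 0.314 ]
arm [0.5235 0.3238] [0.4532 0.3135]
foot [array([0.6084, 0.3879]), array([0.6238, 0.2912]), array([0.4983, 0.268 ]), array([0.4822, 0.3629])]
scene rim tub? [[228.4081 162.9131]]
```

```bash
python3 - <<'E'
from h import *
from workcell import bot
print(bot.tips_ahead)
print(rel([.509,-.309,.20],down(0)),rel([.509,-.309,.20],down(np.pi)))
t=cv2.imread("pics/top0.png"); s=cv2.imread("pics/scene0.png")
r=lambda im,x,y:cv2.resize(im[y:y+64,x:x+64],None,fx=6,fy=6,interpolation=cv2.INTER_CUBIC)
cv2.imwrite("pics/c3.png",np.hstack([r(t,406,150),r(s,197,138)]))
E
```

```text
0.0726
(array([401.7, -59.8, 103.2]), array([-2.000e-03, -1.000e-03, -1.286e+00])) (array([401.7, -59.8, 103.2]), array([-1.000e-03,  2.000e-03,  1.856e+00]))
```

View pics/c3.png

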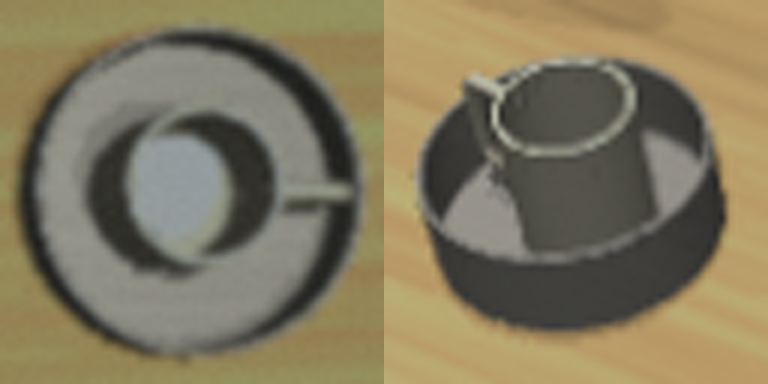

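Zoomed: the mug rim centre is at (199,189) in the top half and (563,107) in the scene half. The handle bar ends at (350,192) top and (475,83) scene.

```bash
python3 - <<'E'
from h import *
np.set_printoptions(precision=4,suppress=True)
t=lambda X,Y,z:w("top",406+X/6,150+Y/6,z)[:2]; s=lambda X,Y,z:w("scene",197+(X-384)/6,138+Y/6,z)[:2]
print("rim",t(199,189,.085),s(563,107,.085)); print("hend",t(350,192,.073),s(475,83,.077)); print("hroot",t(285,192,.073))
print("tub",t(191,191,.05),s(565,157,.05))
E
```

```text
rim [ 0.5086 -0.3087] [ 0.5153 -0.3072]
hend [ 0.5063 -0.3768] [ 0.5147 -0.3629]
hroot [ 0.507  -0.3487]
tub [ 0.5096 -0.3145] [ 0.5154 -0.3139]
```

Call:
{"api": "send_rows", "payload": {
  "moves": [
    [[40,-6,10],[0,0,-0.12],85],
    [[80,-12,20],[0,0,-0.24],85],
    [[120,-18,30],[0,0,-0.36],85],
    [[160,-24,40],[0,0,-0.48],85],
    [[200,-30,50],[0,0,-0.6],85],
    [[240,-36,60],[0,0,-0.72],85],
    [[280,-42,68],[0,0,-0.84],85],
    [[320,-48,75],[0,0,-0.96],85],
    [[360,-54,83],[0,0,-1.08],85],
    [[395,-59,83],[0,0,-1.2],85],
    [[402,-60,83],[0,0,-1.286],85],
    [[402,-60,83],[0,0,-1.286],85]
  ]
}}

```text
clock: 1.1
eef_pos: [0.5114, -0.3068, 0.2189]
tool_rot: [0.705, 0.709, 0.0, -0.002]
ft_force: [-0.7, -0.0, 0.6]
grip_width: 0.0848
```

Call:
{"api": "send_rows", "payload": {
  "moves": [
    [[-1,0,30],[0,0,0],85],
    [[-1,0,60],[0,0,0],85],
    [[-1,0,75],[0,0,0],85],
    [[-1,0,85],[0,0,0],85],
    [[-1,0,95],[0,0,0],85],
    [[-1,0,98],[0,0,0],85],
    [[-1,0,98],[0,0,0],85]
  ]
}}

```text
clock: 1.68
eef_pos: [0.5108, -0.3079, 0.1207]
tool_rot: [0.706, 0.709, 0.0, -0.002]
ft_force: [-0.8, 0.2, 0.9]
grip_width: 0.085
```

```bash
python3 - <<'E'
from h import *
a,b=camera("top"),camera("scene")
r=lambda im,x,y,n:cv2.resize(im[y:y+n,x:x+n,::-1],(390,390),interpolation=cv2.INTER_CUBIC)
cv2.imwrite("pics/c4.png",np.hstack([r(a,396,140,90),r(b,180,95,110)]))
E
```

```text
(no output)
```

View pics/c4.png

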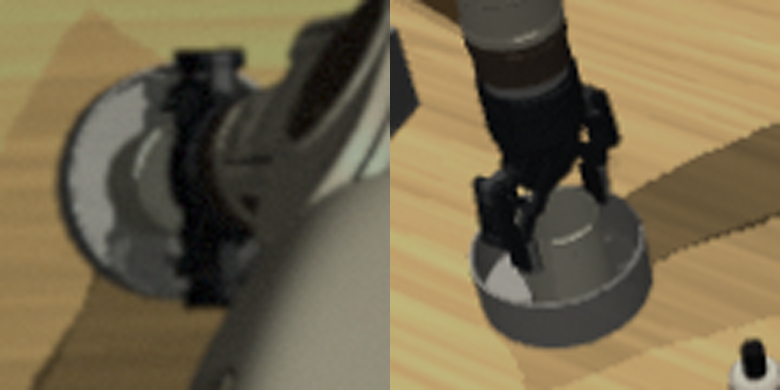

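The fingers straddle the mug body, so I'll close and lift a little.

Call:
{"api": "send_rows", "payload": {
  "moves": [
    [[0,0,0],[0,0,0],60],
    [[0,0,0],[0,0,0],60],
    [[0,0,0],[0,0,0],60],
    [[0,0,0],[0,0,0],60],
    [[0,0,0],[0,0,0],60],
    [[0,0,0],[0,0,0],60],
    [[0,0,-15],[0,0,0],60],
    [[0,0,-40],[0,0,0],60],
    [[0,0,-70],[0,0,0],60],
    [[0,0,-100],[0,0,0],60],
    [[0,0,-130],[0,0,0],60],
    [[0,0,-130],[0,0,0],60]
  ]
}}

```text
clock: 2.78
eef_pos: [0.514, -0.3097, 0.2592]
tool_rot: [0.705, 0.709, 0.002, 0.005]
ft_force: [1.1, -0.0, -0.8]
grip_width: 0.0652
```

```bash
python3 - <<'E'
from h import *
a,b=camera("top"),camera("scene")
r=lambda im,x,y,n:cv2.resize(im[y:y+n,x:x+n,::-1],(390,390),interpolation=cv2.INTER_CUBIC)
cv2.imwrite("pics/c5.png",np.hstack([r(a,396,140,90),r(b,170,55,130)]))
yaw=.193; p=np.array([.541,.3285]); e=np.array([np.cos(yaw),np.sin(yaw)]); n=np.array([-e[1],e[0]])
# mug body on +n side, handle toward -n ; loop at distance d before post
for d in(.165,.058):
  q=p-e*d+n*.047; print(d,q,rel([*q,.265],down(yaw)))
E
```

```text
0.165 [0.37004872 0.34297969] (array([ 652.3, -138.8,  -12. ]), array([ 0.003,  0.   , -0.188]))
0.058 [0.47506208 0.36350273] (array([672.3, -33.7, -11.7]), array([ 0.003,  0.   , -0.188]))
```

View pics/c5.png

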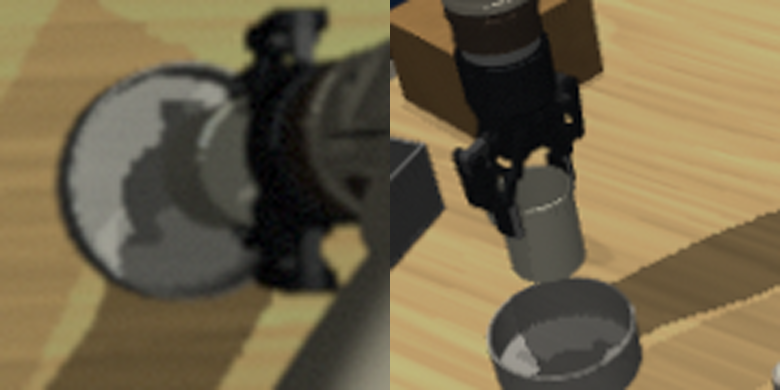

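```bash
python3 - <<'E'
from h import *
for dz in(.14,.143,.146): print(w("scene",222.7,142.7,dz))
for y in(-.309,-.30,-.29):
  q=proj("scene",[[.514,y,.143],[.514,y,.223],[.514-.034,y,.223],[.514+.034,y,.223]]); print(y,((q-[170,55])*3+[390,0]).round())
E
```

```text
[ 0.52217453 -0.30349268  0.14      ]
[ 0.52473061 -0.30078926  0.143     ]
[ 0.52728669 -0.29808584  0.146     ]
-0.309 [[548. 254.]
 [531. 182.]
 [555. 161.]
 [506. 204.]]
-0.3 [[556. 256.]
 [539. 185.]
 [563. 164.]
 [514. 207.]]
-0.29 [[565. 260.]
 [548. 188.]
 [572. 167.]
 [523. 210.]]
```

Mug is held centred. Transit to in front of the hook.

Call:
{"api": "send_rows", "payload": {
  "moves": [
    [[25,-5,-30],[0,0,0],60],
    [[60,-13,-50],[0,0,-0.02],60],
    [[100,-21,-50],[0,0,-0.03],60],
    [[140,-30,-50],[0,0,-0.04],60],
    [[180,-38,-50],[0,0,-0.05],60],
    [[220,-47,-50],[0,0,-0.06],60],
    [[260,-55,-50],[0,0,-0.07],60],
    [[300,-64,-50],[0,0,-0.08],60],
    [[340,-72,-50],[0,0,-0.1],60],
    [[380,-81,-50],[0,0,-0.11],60],
    [[420,-89,-50],[0,0,-0.12],60],
    [[460,-98,-50],[0,0,-0.13],60]
  ]
}}

```text
clock: 3.88
eef_pos: [0.4099, 0.1523, 0.3011]
tool_rot: [0.658, 0.753, -0.001, 0.0]
ft_force: [1.1, 0.2, -2.0]
grip_width: 0.0659
```

```bash
python3 - <<'E'
from h import *
yaw=.193; p=np.array([.5405,.3285]); e=np.array([np.cos(yaw),np.sin(yaw)]); n=np.array([-e[1],e[0]])
q=p-e*.165+n*.047; print(q,rel([*q,.283],down(yaw)))
print("decoy3",w("top",165,305,.208))
E
```

```text
[0.36954872 0.34297969] (array([194.5, -14.3,  17.9]), array([-0.001,  0.001, -0.058]))
decoy3 [0.23984448 0.34747432 0.208     ]
```

Call:
{"api": "send_rows", "payload": {
  "moves": [
    [[39,-3,3],[0,0,-0.02],60],
    [[78,-6,6],[0,0,-0.03],60],
    [[117,-9,9],[0,0,-0.04],60],
    [[150,-11,12],[0,0,-0.05],60],
    [[180,-13,15],[0,0,-0.058],60],
    [[195,-14,18],[0,0,-0.058],60],
    [[195,-14,18],[0,0,-0.058],60],
    [[195,-14,18],[0,0,-0.058],60],
    [[195,-14,18],[0,0,-0.058],60]
  ]
}}

```text
clock: 4.63
eef_pos: [0.3692, 0.3425, 0.2815]
tool_rot: [0.636, 0.772, -0.002, 0.0]
ft_force: [-0.0, -1.1, -1.9]
grip_width: 0.066
```

```bash
python3 - <<'E'
from h import *
a,b=camera("top"),camera("scene")
r=lambda im,x,y,n:cv2.resize(im[y:y+n,x:x+n,::-1],(390,390),interpolation=cv2.INTER_CUBIC)
cv2.imwrite("pics/c6.png",np.hstack([r(a,130,150,100),r(b,370,90,130)]))
yaw=.193; p=np.array([.5405,.3285]); e=np.array([np.cos(yaw),np.sin(yaw)]); n=np.array([-e[1],e[0]])
o=readout.get_obs(); print(o['eef_pos'],o['grip_width'])
l=o['eef_pos'][:2]-n*.047
for z in(-.1157+.043,): print("loop px",proj("scene",[*l,o['eef_pos'][2]+z]),proj("top",[*l,o['eef_pos'][2]+z]))
q=p-e*.058+n*.047; print(q,rel([*q,.283],down(yaw)))
E
```

```text
[0.36980361 0.34232546 0.2824075 ] 0.06558041673119702
loop px [[462.29521468 161.93085441]] [[184.97595435 243.40184417]]
[0.47456208 0.36350273] (array([  0.8, 106.9,  -0.8]), array([-0.002,  0.002, -0.001]))
```

View pics/c6.png

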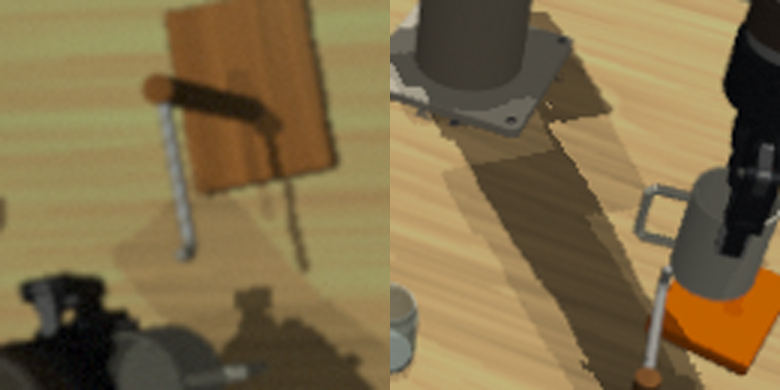

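Threading picture: the loop centre is at about (660,215) in the scene half, the hook tip at (665,272) and the post top at (647,378). In the top half the handle bar end is at (260,371) and the tip at (183,252). I'll compute relative offsets within each camera.

```bash
python3 - <<'E'
from h import *
np.set_printoptions(precision=4,suppress=True)
s=lambda X,Y,z:w("scene",370+(X-390)/3,90+Y/3,z)[:2]; t=lambda X,Y,z:w("top",130+X/3.9,150+Y/3.9,z)[:2]
yaw=.193; e=np.array([np.cos(yaw),np.sin(yaw)]); n=np.array([-e[1],e[0]]);M=np.array([e,n])
for nm,loop,tip,post in(("scene",s(660,215,.2095),s(666,271,.222),s(648,377,.208)),("top",t(260,371,.235)+n*.021,t(184,252,.222),t(157,88,.208))):
    print(nm,"loop",loop,"tip-post in hook",M@(tip-post),"loop-tip",M@(loop-tip),"loop-post",M@(loop-post))
E
```

```text
scene loop [0.3803 0.2911] tip-post in hook [-0.0925  0.0009] loop-tip [-0.0735 -0.0082] loop-post [-0.166  -0.0073]
top loop [0.3725 0.2828] tip-post in hook [-0.0972 -0.0005] loop-tip [-0.0751 -0.0116] loop-post [-0.1723 -0.0121]
```

Call:
{"api": "send_rows", "payload": {
  "moves": [
    [[9,0,0],[0,0,0],60],
    [[9,0,0],[0,0,0],60],
    [[9,20,0],[0,0,0],60],
    [[9,40,0],[0,0,0],60],
    [[9,55,0],[0,0,0],60],
    [[9,65,0],[0,0,0],60],
    [[9,75,0],[0,0,0],60],
    [[9,85,0],[0,0,0],60],
    [[9,85,0],[0,0,0],60],
    [[9,85,0],[0,0,0],60]
  ]
}}

```text
clock: 5.57
eef_pos: [0.4518, 0.3671, 0.282]
tool_rot: [0.637, 0.771, -0.002, 0.0]
ft_force: [-0.1, -0.2, -3.1]
grip_width: 0.0656
```

```bash
python3 - <<'E'
from h import *
a,b=camera("top"),camera("scene")
r=lambda im,x,y,n:cv2.resize(im[y:y+n,x:x+n,::-1],(390,390),interpolation=cv2.INTER_CUBIC)
cv2.imwrite("pics/c7.png",np.hstack([r(a,140,150,80),r(b,400,110,110)]))
print(readout.get_obs()['ft_force'])
E
```

```text
[ 0.47250594 -0.61280701 -2.18246523]
```

View pics/c7.png

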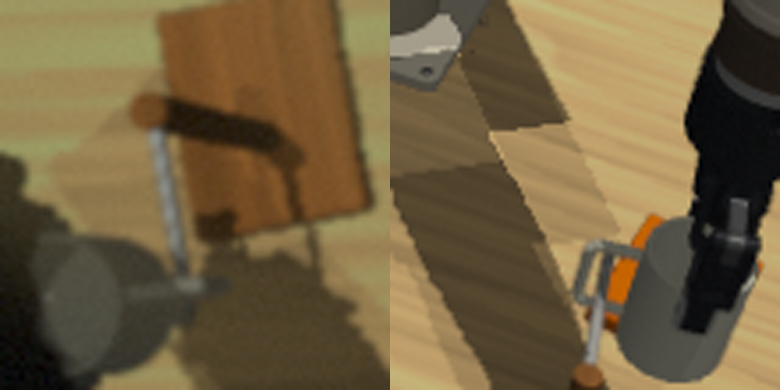

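The arm passes through the handle opening, with almost no contact force. I'll advance a bit more and lower.

Call:
{"api": "send_rows", "payload": {
  "moves": [
    [[0,12,0],[0,0,0],60],
    [[0,22,0],[0,0,0],60],
    [[0,22,5],[0,0,0],60],
    [[0,22,10],[0,0,0],60],
    [[0,22,14],[0,0,0],60],
    [[0,22,18],[0,0,0],60],
    [[0,22,20],[0,0,0],60],
    [[0,22,20],[0,0,0],60]
  ]
}}

```text
clock: 6.33
eef_pos: [0.4719, 0.371, 0.2613]
tool_rot: [0.636, 0.772, -0.003, -0.0]
ft_force: [-0.1, -0.2, -2.0]
grip_width: 0.0657
```

```bash
python3 - <<'E'
from h import *
print(readout.get_obs()['ft_force'],readout.get_obs()['joint_pos'])
E
```

```text
[-0.13565186 -0.17269886 -1.96802805] [ 6.66557240e-01  4.63560711e-01  2.15453902e-01  1.32787543e+00
 -8.36910805e-04  2.04537902e+00]
```

Call:
{"api": "send_rows", "payload": {
  "moves": [
    [[6,0,6],[0,-0.12,0],60],
    [[11,0,13],[0,-0.24,0],60],
    [[15,0,21],[0,-0.36,0],60],
    [[19,0,29],[0,-0.48,0],60],
    [[21,0,38],[0,-0.6,0],60],
    [[23,0,47],[0,-0.72,0],60],
    [[23,0,47],[0,-0.72,0],60],
    [[23,0,47],[0,-0.72,0],60],
    [[23,0,47],[0,-0.72,0],60]
  ]
}}

```text
clock: 7.08
eef_pos: [0.4671, 0.3941, 0.2132]
tool_rot: [0.594, 0.723, -0.226, 0.271]
ft_force: [-0.4, -0.1, -1.6]
grip_width: 0.0656
```

```bash
python3 - <<'E'
from h import *
a,b=camera("top"),camera("scene")
r=lambda im,x,y,n:cv2.resize(im[y:y+n,x:x+n,::-1],(390,390),interpolation=cv2.INTER_CUBIC)
cv2.imwrite("pics/c8.png",np.hstack([r(a,130,140,90),r(b,400,130,110)]))
print(readout.get_obs()['ft_force'],readout.get_obs()['joint_pos'])
E
```

```text
[ 0.43973822 -0.67165144 -2.8138711 ] [ 0.89047516  0.84126344  0.58310138  1.82810933 -0.52769644  2.41142459]
```

View pics/c8.png

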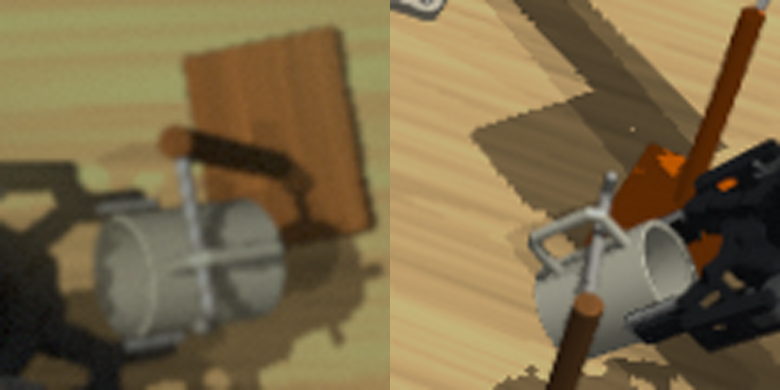

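The mug is tilted under the arm with the loop threaded. Releasing and backing away along the tool axis.

Call:
{"api": "send_rows", "payload": {
  "moves": [
    [[0,0,0],[0,0,0],68],
    [[0,0,0],[0,0,0],70],
    [[0,0,0],[0,0,0],74],
    [[0,0,0],[0,0,0],80],
    [[0,0,0],[0,0,0],85],
    [[0,0,0],[0,0,0],85],
    [[0,0,-10],[0,0,0],85],
    [[0,0,-25],[0,0,0],85],
    [[0,0,-45],[0,0,0],85],
    [[0,0,-70],[0,0,0],85],
    [[0,0,-95],[0,0,0],85],
    [[0,0,-95],[0,0,0],85]
  ]
}}

```text
clock: 8.18
eef_pos: [0.4565, 0.4593, 0.2889]
tool_rot: [0.597, 0.723, -0.218, 0.271]
ft_force: [1.7, 2.0, -0.1]
grip_width: 0.0851
```

```bash
python3 - <<'E'
from h import *
a,b=camera("top"),camera("scene")
r=lambda im,x,y,n:cv2.resize(im[y:y+n,x:x+n,::-1],(390,390),interpolation=cv2.INTER_CUBIC)
cv2.imwrite("pics/c9.png",np.hstack([r(a,130,140,90),r(b,400,130,110)]))
o=readout.get_obs();p=o['eef_pos'];print(o['ft_force'],p)
print(rel([p[0],p[1],.33],down(.193)))
E
```

```text
[ 0.35327198 -0.58244686 -0.32824788] [0.4557345  0.45546262 0.28702739]
(array([-28.3,  -0.1, -32.3]), array([-0.002,  0.72 , -0.   ]))
```

View pics/c9.png

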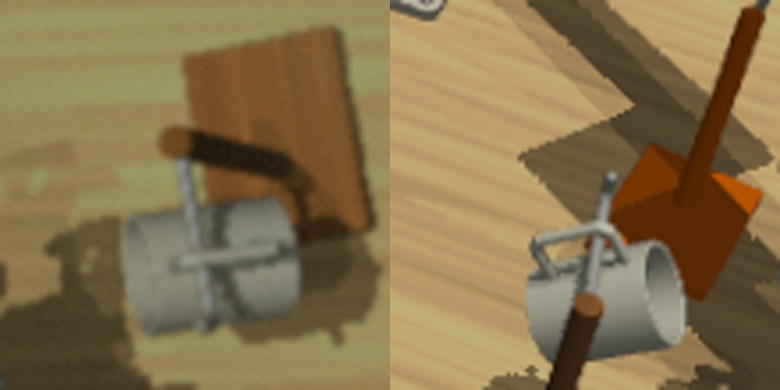

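Mug hangs freely on the arm (handle across the arm at (600,240) in the scene half). Next I'll bring the tool upright and high, then locate the caps automatically.

Call:
{"api": "send_rows", "payload": {
  "moves": [
    [[0,0,-30],[0,0.1,0],85],
    [[-15,0,-50],[0,0.22,0],60],
    [[-30,0,-60],[0,0.34,0],50],
    [[-40,0,-65],[0,0.46,0],50],
    [[-50,0,-65],[0,0.58,0],50],
    [[-50,0,-65],[0,0.7,0],50],
    [[-50,0,-65],[0,0.72,0],50],
    [[-50,0,-65],[0,0.72,0],50]
  ]
}}

```text
clock: 8.95
eef_pos: [0.4548, 0.4575, 0.3691]
tool_rot: [0.637, 0.771, -0.002, -0.0]
ft_force: [0.5, 0.7, -0.3]
grip_width: 0.0499
```

```bash
cat >> h.py <<'E'
def caps(show=False):
    "cap tops (z=.072 top of table ones), top & scene, world xy"
    out=[]
    a=camera("top"); m=(a.max(2)<62).astype(np.uint8); m[:, :240]=0; m[:,410:]=0; m[:115]=0; m[230:]=0
    n,l,st,ce=cv2.connectedComponentsWithStats(m)
    for i in range(1,n):
        if 15<st[i,4]<90: out.append(("top",ce[i],st[i,4],w("top",*ce[i],.066)[:2]))
    b=camera("scene"); m=(b.max(2)<50).astype(np.uint8); m[:150]=0; m[260:]=0; m[:,:245]=0; m[:,390:]=0
    n,l,st,ce=cv2.connectedComponentsWithStats(m)
    for i in range(1,n):
        if 25<st[i,4]<220: out.append(("scene",ce[i],st[i,4],w("scene",*ce[i],.060)[:2]))
    for o in out: print(o[0],o[1].round(1),o[2],o[3].round(4))
E
python3 - <<'E'
from h import *
caps(); o=readout.get_obs(); print(o['eef_pos'],o['tool_rot'],o['joint_pos'])
E
```

```text
top [313.4 133.4] 30 [0.6409 0.0038]
top [354.3 133.8] 32 [ 0.6369 -0.1006]
top [356.  167.5] 26 [ 0.5507 -0.1022]
top [314.2 171.3] 23 [0.5439 0.0042]
top [352.9 205.1] 22 [ 0.4554 -0.0916]
scene [304.2 174.6] 49 [ 0.4585 -0.0898]
scene [282.4 196.2] 55 [ 0.5542 -0.1002]
scene [319.  208.6] 60 [0.5468 0.0055]
scene [264.1 219.1] 59 [ 0.6413 -0.0995]
scene [355.6 225.1] 63 [0.5519 0.1112]
scene [299.4 236.1] 61 [0.6456 0.006 ]
[0.45454075 0.46007702 0.36783103] [ 6.36104929e-01  7.71597657e-01 -2.74838028e-03 -1.47808499e-04] [ 7.91522128e-01  5.53005566e-01  6.34031231e-01  1.65732311e+00
 -1.98692111e-04  2.17040826e+00]
```

```bash
python3 - <<'E'
from h import *
a,b=camera("top"),camera("scene")
r=lambda im,x,y:cv2.resize(im[y:y+64,x:x+64,::-1],None,fx=6,fy=6,interpolation=cv2.INTER_CUBIC)
cv2.imwrite("pics/c10.png",np.hstack([r(a,406,150),r(b,197,138)]))
print(rel([.5525,-.101,.30],down(0)))
E
```

```text
(array([-570.7,  -11.7,   68.7]), array([-0.004,  0.003,  0.194]))
```

View pics/c10.png

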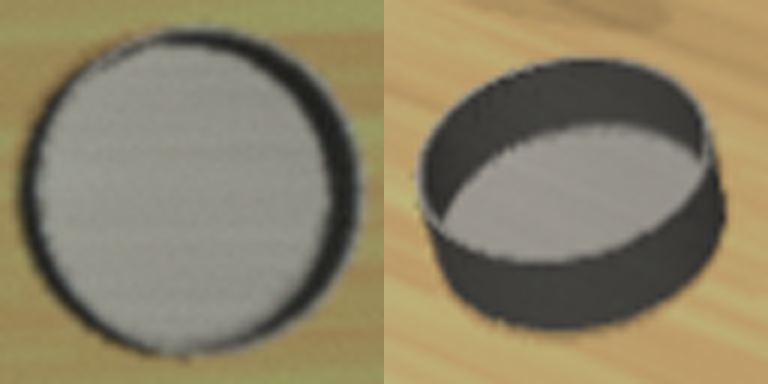

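Tub unmoved, centre ≈ (0.5125, −0.314). Going to the bottle at (0.5525, −0.101).

Call:
{"api": "send_rows", "payload": {
  "moves": [
    [[-40,-1,0],[0,0,0.02],50],
    [[-80,-2,0],[0,0,0.04],50],
    [[-120,-3,0],[0,0,0.06],50],
    [[-160,-4,0],[0,0,0.08],50],
    [[-200,-5,0],[0,0,0.1],50],
    [[-240,-6,5],[0,0,0.12],50],
    [[-280,-7,10],[0,0,0.13],50],
    [[-320,-8,20],[0,0,0.14],50],
    [[-360,-9,30],[0,0,0.15],50],
    [[-400,-10,40],[0,0,0.16],50],
    [[-440,-10,50],[0,0,0.17],50],
    [[-480,-11,60],[0,0,0.18],50]
  ]
}}

```text
clock: 10.15
eef_pos: [0.5367, -0.0127, 0.3071]
tool_rot: [0.702, 0.712, -0.004, -0.001]
ft_force: [1.2, -1.0, -0.2]
grip_width: 0.0499
```

Call:
{"api": "send_rows", "payload": {
  "moves": [
    [[-40,-1,50],[0,0,0.0],50],
    [[-80,-1,80],[0,0,0.0],50],
    [[-87,-1,100],[0,0,0.01],50],
    [[-87,-1,100],[0,0,0.01],50],
    [[-87,-1,100],[0,0,0.01],50]
  ]
}}

```text
clock: 10.57
eef_pos: [0.535, -0.1007, 0.2031]
tool_rot: [0.706, 0.708, -0.007, -0.004]
ft_force: [0.6, 0.2, 0.6]
grip_width: 0.0502
```

```bash
python3 - <<'E'
from h import *
o=readout.get_obs(); print(o['eef_pos'],o['tool_rot']); print(rel([.5525,-.101,.122],down(0)))
b=camera("scene")
cv2.imwrite("pics/c11.png",cv2.resize(b[110:260,220:400,::-1],None,fx=4,fy=4,interpolation=cv2.INTER_CUBIC))
E
```

```text
[ 0.53495794 -0.10066117  0.20308542] [ 0.70578278  0.70838476 -0.0065043  -0.00440369]
(array([-0.2, 18.8, 80.8]), array([-0.015,  0.003,  0.004]))
```

View pics/c11.png

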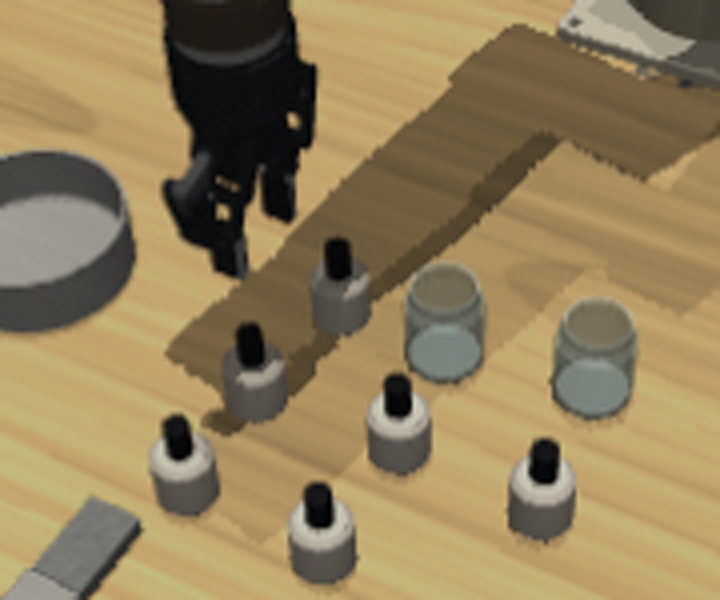

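The fingers sit behind and above the target cap (cap at (250,340), fingertip midpoint about (258,236)). I'll descend, close and lift.

Call:
{"api": "send_rows", "payload": {
  "moves": [
    [[0,19,25],[-0.015,0,0],50],
    [[0,19,50],[-0.015,0,0],50],
    [[0,19,70],[-0.015,0,0],50],
    [[0,19,81],[-0.015,0,0],50],
    [[0,19,81],[-0.015,0,0],50],
    [[0,19,81],[-0.015,0,0],12],
    [[0,19,81],[-0.015,0,0],12],
    [[0,19,81],[-0.015,0,0],12],
    [[0,19,81],[-0.015,0,0],12],
    [[0,19,81],[-0.015,0,0],12],
    [[0,19,60],[-0.015,0,0],12],
    [[0,19,20],[-0.015,0,0],12]
  ]
}}

```text
clock: 11.62
eef_pos: [0.5514, -0.0992, 0.1812]
tool_rot: [0.705, 0.709, -0.003, -0.002]
ft_force: [-0.6, -0.3, -0.8]
grip_width: 0.0159
```

```bash
python3 - <<'E'
from h import *
o=readout.get_obs(); print(o['eef_pos'],o['tool_rot'],o['grip_width'],o['ft_force'])
print(rel([.5125,-.314,.20],down(0)))
E
```

```text
[ 0.55144526 -0.09922417  0.1812491 ] [ 0.70537068  0.70882906 -0.0029902  -0.0021518 ] 0.01589722016091586 [-0.62957263 -0.27722701 -0.791887  ]
(array([-214.6,  -40.1,  -18.2]), array([-0.007,  0.001,  0.005]))
```

Call:
{"api": "send_rows", "payload": {
  "moves": [
    [[-35,-7,-20],[-0.007,0,0],12],
    [[-75,-14,-20],[-0.007,0,0],12],
    [[-115,-21,-20],[-0.007,0,0],12],
    [[-155,-29,-20],[-0.007,0,0],12],
    [[-190,-36,-20],[-0.007,0,0],12],
    [[-215,-40,-18],[-0.007,0,0.005],12],
    [[-215,-40,0],[-0.007,0,0.005],12],
    [[-215,-40,20],[-0.007,0,0.005],12],
    [[-215,-40,20],[-0.007,0,0.005],12],
    [[-215,-40,20],[-0.007,0,0.005],12]
  ]
}}

```text
clock: 12.45
eef_pos: [0.5112, -0.3141, 0.1607]
tool_rot: [0.707, 0.707, -0.001, -0.002]
ft_force: [-0.6, 0.3, -0.8]
grip_width: 0.0157
```

```bash
python3 - <<'E'
from h import *
o=readout.get_obs(); print(o['eef_pos'],o['tool_rot'],o['grip_width'],o['ft_force'])
print(rel([.5125,-.314,.128],down(0)))
E
```

```text
[ 0.51118195 -0.31407633  0.16069538] [ 0.70734294  0.70686826 -0.00097708 -0.00150766] 0.015695684665532825 [-0.62668238  0.27406863 -0.79915807]
(array([ 0.1,  1.4, 32.7]), array([-0.004, -0.001, -0.001]))
```

Call:
{"api": "send_rows", "payload": {
  "moves": [
    [[0,1,16],[-0.004,0,0],12],
    [[0,1,28],[-0.004,0,0],12],
    [[0,1,32],[-0.004,0,0],12],
    [[0,1,32],[-0.004,0,0],12],
    [[0,1,32],[-0.004,0,0],30],
    [[0,1,32],[-0.004,0,0],30],
    [[0,1,32],[-0.004,0,0],30],
    [[0,1,20],[-0.004,0,0],30],
    [[0,1,-10],[-0.004,0,0],30],
    [[0,1,-50],[-0.004,0,0],50],
    [[40,1,-60],[-0.004,0,0],50],
    [[80,0,-60],[-0.004,0,0],50]
  ]
}}

```text
clock: 13.45
eef_pos: [0.5141, -0.2361, 0.2258]
tool_rot: [0.709, 0.705, 0.002, 0.005]
ft_force: [0.9, 1.2, -0.1]
grip_width: 0.0502
```

```bash
python3 - <<'E'
from h import *
a,b=camera("top"),camera("scene")
r=lambda im,x,y:cv2.resize(im[y:y+64,x:x+64,::-1],None,fx=6,fy=6,interpolation=cv2.INTER_CUBIC)
cv2.imwrite("pics/c12.png",np.hstack([r(a,406,150),r(b,197,138)]))
f=lambda q:((q-[197,138])*6+[384,0]).round()
print("expected cap top px if centred at tub: scene",f(proj("scene",[.5154,-.3139,.077])), "top",((proj("top",[.5096,-.3145,.077])-[406,150])*6).round())
caps(); o=readout.get_obs(); print(o['eef_pos']); print(rel([.457,-.0905,.20],down(0)))
E
```

```text
expected cap top px if centred at tub: scene [[555. 115.]] top [[208. 187.]]
top [313.4 133.4] 30 [0.6409 0.0038]
top [354.3 133.8] 32 [ 0.6369 -0.1006]
top [314.2 171.5] 21 [0.5433 0.0042]
top [409.  177.5] 21 [ 0.5218 -0.2364]
top [353. 205.] 21 [ 0.4557 -0.0918]
scene [304.2 174.6] 52 [ 0.4583 -0.0897]
scene [319.  208.6] 60 [0.5468 0.0055]
scene [264.1 219.1] 59 [ 0.6413 -0.0995]
scene [355.6 225.1] 63 [0.5519 0.1112]
scene [299.4 236.2] 60 [0.6457 0.0062]
[ 0.51169537 -0.23309273  0.22135311]
(array([142.7, -54.5,  21.3]), array([ 0.001, -0.   ,  0.002]))
```

View pics/c12.png

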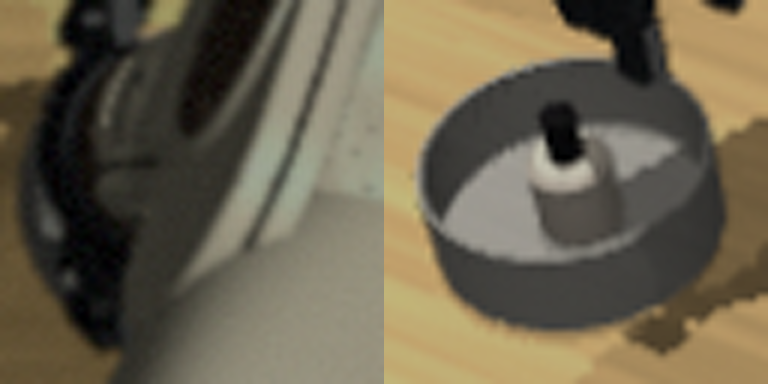

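Centre bottle stands upright in the tub: cap top at (557,110) against (555,115) expected, so 2–3 mm off at most. Next is the bottle at (0.457, −0.0905).

Call:
{"api": "send_rows", "payload": {
  "moves": [
    [[40,-15,0],[0,0,0],50],
    [[80,-30,0],[0,0,0],50],
    [[118,-45,10],[0,0,0],50],
    [[143,-54,25],[0,0,0],50],
    [[143,-54,55],[0,0,0],50],
    [[143,-54,85],[0,0,0],50],
    [[143,-54,99],[0,0,0],50],
    [[143,-54,99],[0,0,0],50],
    [[143,-54,99],[0,0,0],12],
    [[143,-54,99],[0,0,0],12],
    [[143,-54,99],[0,0,0],12],
    [[143,-54,99],[0,0,0],12]
  ]
}}

```text
clock: 14.65
eef_pos: [0.4586, -0.0908, 0.1236]
tool_rot: [0.707, 0.707, 0.001, 0.002]
ft_force: [0.2, -1.0, 0.0]
grip_width: 0.0158
```

```bash
python3 - <<'E'
from h import *
o=readout.get_obs(); print(o['eef_pos'],o['tool_rot'],o['grip_width'],o['ft_force'])
print(rel([.4875,-.3504,.2],down(0)))
E
```

```text
[ 0.4586468  -0.09075548  0.12355491] [0.7067109  0.70749974 0.00117395 0.00156036] 0.01582306222278327 [ 0.19878405 -0.96109356  0.0321144 ]
(array([-259.7,   28.9,  -76.2]), array([0.004, 0.001, 0.001]))
```

Call:
{"api": "send_rows", "payload": {
  "moves": [
    [[0,0,-35],[0,0,0],12],
    [[-15,2,-72],[0,0,0],12],
    [[-52,6,-85],[0,0,0],12],
    [[-92,10,-85],[0,0,0],12],
    [[-132,15,-85],[0,0,0],12],
    [[-172,19,-85],[0,0,0],12],
    [[-212,24,-80],[0,0,0],12],
    [[-245,28,-76],[0.004,0,0],12],
    [[-260,29,-70],[0.004,0,0],12],
    [[-260,29,-40],[0.004,0,0],12],
    [[-260,29,-36],[0.004,0,0],12],
    [[-260,29,-36],[0.004,0,0],12]
  ]
}}

```text
clock: 15.65
eef_pos: [0.486, -0.3493, 0.1575]
tool_rot: [0.707, 0.707, -0.001, -0.003]
ft_force: [0.4, -0.1, -0.4]
grip_width: 0.0157
```

```bash
python3 - <<'E'
from h import *
o=readout.get_obs(); print(o['eef_pos'],o['grip_width'],o['ft_force'])
print(rel([.4875,-.3504,.1295],down(0)))
E
```

```text
[ 0.48601119 -0.34928671  0.15749739] 0.01567340474479443 [ 0.40817642 -0.05816783 -0.39256192]
(array([-1.2,  1.6, 28. ]), array([-0.005, -0.004,  0.001]))
```

Call:
{"api": "send_rows", "payload": {
  "moves": [
    [[-1,1.5,14],[-0.005,0,0],12],
    [[-1,1.5,24],[-0.005,0,0],12],
    [[-1,1.5,28],[-0.005,0,0],12],
    [[-1,1.5,28],[-0.005,0,0],12],
    [[-1,1.5,28],[-0.005,0,0],30],
    [[-1,1.5,28],[-0.005,0,0],30],
    [[-1,1.5,28],[-0.005,0,0],30],
    [[-1,1.5,10],[-0.005,0,0],30],
    [[-1,1.5,-25],[-0.005,0,0],30],
    [[0,1.5,-60],[-0.005,0,0],40],
    [[35,20,-65],[-0.005,0,0],50],
    [[70,40,-65],[-0.005,0,0],50]
  ]
}}

```text
clock: 16.65
eef_pos: [0.5276, -0.2817, 0.2275]
tool_rot: [0.709, 0.706, 0.002, 0.003]
ft_force: [0.9, 0.7, -1.0]
grip_width: 0.0501
```

```bash
python3 - <<'E'
from h import *
o=readout.get_obs(); print(o['eef_pos'],o['grip_width'],o['ft_force'])
caps()
print(rel([.639,-.100,.122],down(0)))
E
```

```text
[ 0.52763394 -0.28174721  0.22749006] 0.05006497118093471 [ 0.94954272  0.73784689 -0.99080385]
top [313.3 133.3] 29 [0.6411 0.004 ]
top [354.3 133.8] 31 [ 0.6369 -0.1004]
top [314.2 171.4] 21 [0.5435 0.0042]
scene [319.  208.6] 60 [0.5468 0.0055]
scene [264.1 219.1] 59 [ 0.6413 -0.0995]
scene [355.6 225.1] 63 [0.5519 0.1112]
scene [299.4 236.2] 60 [0.6457 0.0062]
(array([174.3, 110.8, 103.6]), array([ 0.004, -0.004,  0.007]))
```

Call:
{"api": "send_rows", "payload": {
  "moves": [
    [[34,22,0],[0,0,0],50],
    [[68,43,0],[0,0,0],50],
    [[102,65,0],[0,0,0],50],
    [[136,87,10],[0,0,0],50],
    [[165,105,25],[0.004,-0.004,0.005],50],
    [[174,111,55],[0.004,-0.004,0.005],50],
    [[174,111,85],[0.004,-0.004,0.005],50],
    [[174,111,105],[0.004,-0.004,0.005],50],
    [[174,111,105],[0.004,-0.004,0.005],50],
    [[174,111,105],[0.004,-0.004,0.005],12],
    [[174,111,105],[0.004,-0.004,0.005],12],
    [[174,111,105],[0.004,-0.004,0.005],12]
  ]
}}

```text
clock: 17.75
eef_pos: [0.6406, -0.1011, 0.1233]
tool_rot: [0.707, 0.708, 0.001, 0.002]
ft_force: [0.1, -0.9, -0.1]
grip_width: 0.0157
```

Call:
{"api": "send_rows", "payload": {
  "moves": [
    [[0,0,0],[0,0,0],12],
    [[0,0,0],[0,0,0],12]
  ]
}}

```text
clock: 17.92
eef_pos: [0.6418, -0.1018, 0.1256]
tool_rot: [0.707, 0.707, 0.002, 0.004]
ft_force: [0.7, -0.1, -0.8]
grip_width: 0.0158
```

```bash
python3 - <<'E'
from h import *
o=readout.get_obs(); print(o['eef_pos'],o['grip_width'],o['ft_force'])
print(rel([.5405,-.3504,.2],down(0)))
E
```

```text
[ 0.64183213 -0.1017545   0.12562715] 0.01577876697902303 [ 0.65827216 -0.05863977 -0.80359848]
(array([-248.7, -100.9,  -74.9]), array([0.009, 0.002, 0.001]))
```

Call:
{"api": "send_rows", "payload": {
  "moves": [
    [[0,0,-35],[0,0,0],12],
    [[-15,-6,-72],[0,0,0],12],
    [[-52,-21,-100],[0,0,0],12],
    [[-90,-37,-100],[0,0,0],12],
    [[-128,-52,-100],[0,0,0],12],
    [[-165,-67,-100],[0,0,0],12],
    [[-203,-82,-100],[0,0,0],12],
    [[-235,-95,-100],[0.009,0,0],12],
    [[-249,-101,-95],[0.009,0,0],12],
    [[-249,-101,-60],[0.009,0,0],12],
    [[-249,-101,-36],[0.009,0,0],12],
    [[-249,-101,-36],[0.009,0,0],12]
  ]
}}

```text
clock: 18.92
eef_pos: [0.5377, -0.3496, 0.1557]
tool_rot: [0.707, 0.707, -0.002, -0.004]
ft_force: [-1.0, 1.6, -0.8]
grip_width: 0.0156
```

```bash
python3 - <<'E'
from h import *
o=readout.get_obs(); print(o['eef_pos'],o['grip_width'],o['ft_force'])
print(rel([.5405,-.3504,.1295],down(0)))
E
```

```text
[ 0.53774395 -0.34955775  0.1557331 ] 0.015552500999250174 [-0.96886545  1.60388152 -0.76353119]
(array([-0.9,  3. , 26.2]), array([-0.008, -0.004, -0.   ]))
```

Call:
{"api": "send_rows", "payload": {
  "moves": [
    [[-1,2.5,10],[-0.008,0,0],12],
    [[-1,2.5,20],[-0.008,0,0],12],
    [[-1,2.5,26],[-0.008,0,0],12],
    [[-1,2.5,26],[-0.008,0,0],12],
    [[-1,2.5,26],[-0.008,0,0],30],
    [[-1,2.5,26],[-0.008,0,0],30],
    [[-1,2.5,26],[-0.008,0,0],30],
    [[-1,2.5,10],[-0.008,0,0],30],
    [[-1,2.5,-25],[-0.008,0,0],30],
    [[0,2.5,-60],[-0.008,0,0],40],
    [[40,3,-65],[-0.008,0,0],50],
    [[80,3,-65],[-0.008,0,0],50]
  ]
}}

```text
clock: 19.92
eef_pos: [0.5435, -0.2719, 0.2261]
tool_rot: [0.709, 0.705, 0.003, 0.004]
ft_force: [1.2, 0.5, -0.0]
grip_width: 0.0499
```

```bash
python3 - <<'E'
from h import *
o=readout.get_obs(); print(o['eef_pos'],o['grip_width'],o['ft_force'])
caps()
print(rel([.545,.005,.122],down(0)))
b=camera("scene")[130:230,180:340,::-1]
cv2.imwrite("pics/c13.png",cv2.resize(b,None,fx=5,fy=5,interpolation=cv2.INTER_CUBIC))
for q in([.5154,-.3139],[.4904,-.3503],[.5434,-.3503]): print(((proj("scene",[*q,.077])-[180,130])*5).round())
E
```

```text
[ 0.54346458 -0.27193693  0.22610532] 0.04986503161755187 [ 1.22929137  0.48295219 -0.0365806 ]
top [313.4 133.4] 30 [0.6409 0.0038]
top [314.2 171.5] 21 [0.5433 0.0042]
scene [319.  208.6] 60 [0.5468 0.0055]
scene [355.6 225.1] 63 [0.5519 0.1112]
scene [299.4 236.2] 60 [0.6457 0.0062]
(array([269.6,   4.7, 102.5]), array([ 0.001, -0.005,  0.005]))
[[227. 136.]]
[[204.  91.]]
[[146. 146.]]
```

View pics/c13.png

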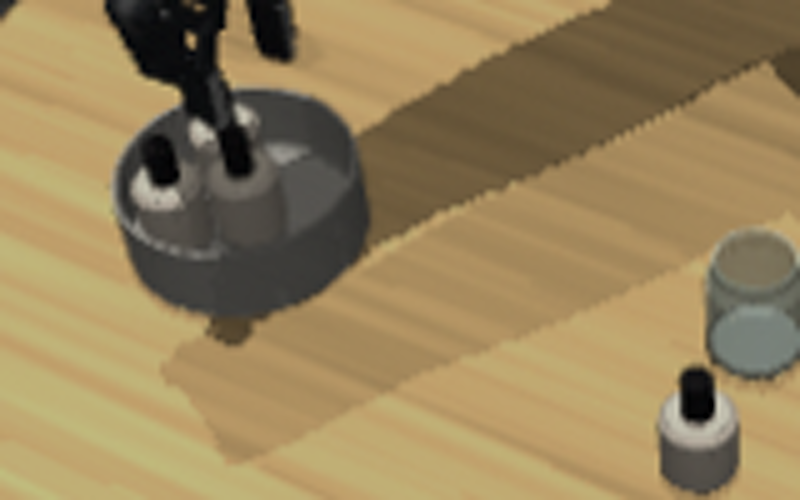

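```bash
python3 - <<'E'
from h import *
s=lambda X,Y,z:(w("scene",180+X/5,130+Y/5,z)[:2]-[.0029,-.0001]).round(4)
print("centre",s(234,130,.077),"ring306",s(157,142,.077))
E
```

```text
centre [ 0.5066 -0.3135] ring306 [ 0.5349 -0.347 ]
```

Tub unmoved. The bottles land about 4–5 mm towards −x of the commanded point, so I'll bias later placements by that. Next bottle: (0.545, 0.005).

Call:
{"api": "send_rows", "payload": {
  "moves": [
    [[40,1,0],[0,0,0],50],
    [[80,1,0],[0,0,0],50],
    [[120,2,0],[0,0,0],50],
    [[160,3,0],[0,0,0],50],
    [[200,3,0],[0,0,0],50],
    [[240,4,5],[0,0,0],50],
    [[265,5,25],[0,-0.005,0.005],50],
    [[270,5,55],[0,-0.005,0.005],50],
    [[270,5,85],[0,-0.005,0.005],50],
    [[270,5,104],[0,-0.005,0.005],50],
    [[270,5,104],[0,-0.005,0.005],50],
    [[270,5,104],[0,-0.005,0.005],50]
  ]
}}

```text
clock: 21.07
eef_pos: [0.5455, 0.0024, 0.1189]
tool_rot: [0.708, 0.706, -0.001, 0.0]
ft_force: [0.7, -0.4, 0.3]
grip_width: 0.0505
```

Call:
{"api": "send_rows", "payload": {
  "moves": [
    [[0,0,0],[0,0,0],12],
    [[0,0,0],[0,0,0],12],
    [[0,0,0],[0,0,0],12],
    [[0,0,0],[0,0,0],12],
    [[0,0,0],[0,0,0],12]
  ]
}}

```text
clock: 21.48
eef_pos: [0.5469, 0.002, 0.1208]
tool_rot: [0.708, 0.706, 0.0, 0.002]
ft_force: [-0.4, -0.6, 6.2]
grip_width: 0.0161
```

```bash
python3 - <<'E'
from h import *
o=readout.get_obs(); print(o['eef_pos'],o['grip_width'],o['ft_force'])
print(rel([.4728,-.2989,.2],down(0)))
E
```

```text
[0.54687191 0.00203805 0.12084418] 0.016064169124059852 [-0.3749613  -0.64826839  6.16044109]
(array([-301.3,  -73.1,  -78.7]), array([ 0.003,  0.002, -0.002]))
```

Call:
{"api": "send_rows", "payload": {
  "moves": [
    [[0,0,-35],[0,0,0],12],
    [[-10,-2,-72],[0,0,0],12],
    [[-48,-12,-100],[0,0,0],12],
    [[-86,-21,-100],[0,0,0],12],
    [[-124,-30,-100],[0,0,0],12],
    [[-162,-39,-100],[0,0,0],12],
    [[-200,-48,-100],[0,0,0],12],
    [[-238,-58,-100],[0.003,0,0],12],
    [[-276,-67,-100],[0.003,0,0],12],
    [[-301,-73,-95],[0.003,0,0],12],
    [[-301,-73,-75],[0.003,0,0],12],
    [[-301,-73,-75],[0.003,0,0],12]
  ]
}}

```text
clock: 22.48
eef_pos: [0.4706, -0.2994, 0.1934]
tool_rot: [0.709, 0.705, -0.001, -0.002]
ft_force: [-1.1, 0.8, -2.1]
grip_width: 0.0159
```

```bash
python3 - <<'E'
from h import *
o=readout.get_obs(); print(o['eef_pos'],o['grip_width'],o['ft_force'])
print(rel([.4728,-.2989,.128],down(0)))
E
```

```text
[ 0.47062839 -0.29944502  0.1933734 ] 0.0159049465731326 [-1.05322716  0.78788038 -2.08856999]
(array([ 0.5,  2.5, 65.4]), array([-0.005, -0.001, -0.006]))
```

Lower but keep hold, and check the force and pose before releasing.

Call:
{"api": "send_rows", "payload": {
  "moves": [
    [[0.5,2.5,25],[-0.005,0,-0.006],12],
    [[0.5,2.5,45],[-0.005,0,-0.006],12],
    [[0.5,2.5,58],[-0.005,0,-0.006],12],
    [[0.5,2.5,65],[-0.005,0,-0.006],12],
    [[0.5,2.5,65],[-0.005,0,-0.006],12],
    [[0.5,2.5,65],[-0.005,0,-0.006],12]
  ]
}}

```text
clock: 22.98
eef_pos: [0.473, -0.2983, 0.1288]
tool_rot: [0.707, 0.707, 0.0, -0.0]
ft_force: [0.6, -0.6, 0.1]
grip_width: 0.016
```

Call:
{"api": "send_rows", "payload": {
  "moves": [
    [[0,0,1],[0,0,0],30],
    [[0,0,1],[0,0,0],30],
    [[0,0,1],[0,0,0],30],
    [[0,0,-15],[0,0,0],30],
    [[0,0,-50],[0,0,0],40],
    [[0,0,-85],[0,0,0],50],
    [[32,22,-95],[0,0,0],50],
    [[64,42,-95],[0,0,0],50],
    [[96,62,-95],[0,0,0],50],
    [[128,80,-95],[0,0,0],50],
    [[160,98,-95],[0,0,0],50],
    [[190,115,-95],[0,0,0],50]
  ]
}}

```text
clock: 23.98
eef_pos: [0.5885, -0.1065, 0.2248]
tool_rot: [0.707, 0.708, 0.001, -0.0]
ft_force: [0.2, -1.1, 0.1]
grip_width: 0.0502
```

```bash
python3 - <<'E'
from h import *
o=readout.get_obs(); print(o['eef_pos'],o['grip_width'])
caps()
print(rel([.643,.005,.122],down(0)))
b=camera("scene")[130:190,190:270,::-1]
cv2.imwrite("pics/c14.png",cv2.resize(b,None,fx=9,fy=9,interpolation=cv2.INTER_CUBIC))
E
```

```text
[ 0.58846839 -0.10647354  0.22482416] 0.050248412494851645
top [350.1 137.2] 28 [ 0.6285 -0.0895]
top [313.4 133.3] 31 [0.6412 0.0039]
scene [355.7 225.1] 62 [0.5517 0.1113]
scene [299.3 236.1] 62 [0.6456 0.0058]
(array([107.9,  53.7, 102.9]), array([ 0.002, -0.002,  0.008]))
```

View pics/c14.png

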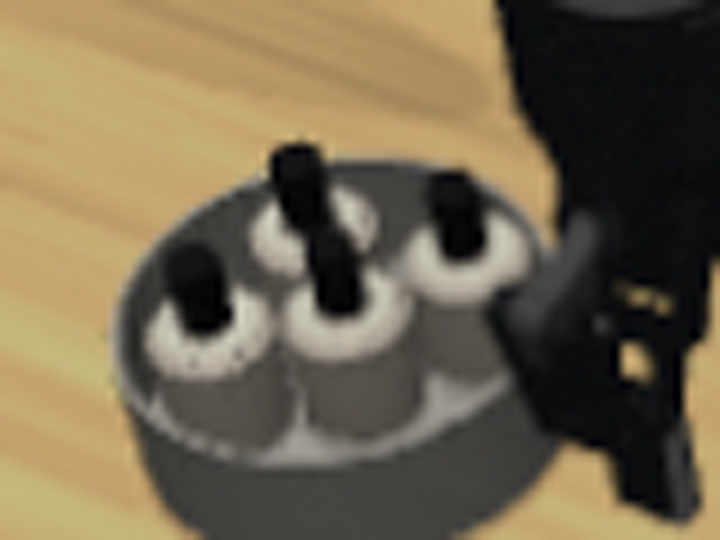

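Picture shows four upright bottles with cap tops at (295,155), (193,258), (325,243) and (453,183), and the tub in place. That was my last viewable picture, so from here I check numerically.

```bash
python3 - <<'E'
from h import *
s=lambda X,Y,z:(w("scene",190+X/9,130+Y/9,z)[:2]-[.5154,-.3139]).round(4)*1000
for n,X,Y in(("A",295,155),("B",193,258),("C",325,243),("D",453,183)): print(n,s(X,Y,.077))
print("tub",s(335,312,.05))
E
```

```text
A [-30.9 -33.6]
B [ 23.2 -32.3]
C [-1.6  1.1]
D [-43.3  20.7]
tub [1.7 1.4]
```

Call:
{"api": "send_rows", "payload": {
  "moves": [
    [[37,19,0],[0,0,0],50],
    [[74,37,0],[0,0,0],50],
    [[104,52,10],[0,0,0.005],50],
    [[109,54,35],[0,0,0.008],50],
    [[109,54,65],[0,0,0.008],50],
    [[109,54,90],[0,0,0.008],50],
    [[109,54,102],[0,0,0.008],50],
    [[109,54,102],[0,0,0.008],50],
    [[109,54,102],[0,0,0.008],12],
    [[109,54,102],[0,0,0.008],12],
    [[109,54,102],[0,0,0.008],12],
    [[109,54,102],[0,0,0.008],12]
  ]
}}

```text
clock: 25.13
eef_pos: [0.6433, 0.0031, 0.1246]
tool_rot: [0.708, 0.706, 0.002, 0.001]
ft_force: [-0.1, -0.2, 2.5]
grip_width: 0.0159
```

```bash
python3 - <<'E'
from h import *
o=readout.get_obs(); print(o['eef_pos'],o['grip_width'])
print(rel([.5607,-.3038,.2],down(0)))
E
```

```text
[0.64326768 0.00312369 0.12462319] 0.015927731767675934
(array([-307.1,  -81.4,  -75.9]), array([ 0.004, -0.001, -0.003]))
```

Call:
{"api": "send_rows", "payload": {
  "moves": [
    [[0,0,-35],[0,0,0],12],
    [[-10,-3,-72],[0,0,0],12],
    [[-48,-13,-100],[0,0,0],12],
    [[-86,-23,-100],[0,0,0],12],
    [[-124,-33,-100],[0,0,0],12],
    [[-162,-43,-100],[0,0,0],12],
    [[-200,-53,-100],[0,0,0],12],
    [[-238,-63,-100],[0.003,0,0],12],
    [[-276,-73,-100],[0.003,0,0],12],
    [[-305,-81,-95],[0.003,0,0],12],
    [[-307,-81,-75],[0.003,0,0],12],
    [[-307,-81,-75],[0.003,0,0],12]
  ]
}}

```text
clock: 26.13
eef_pos: [0.5589, -0.3056, 0.1967]
tool_rot: [0.71, 0.705, 0.0, -0.002]
ft_force: [-1.0, 0.3, -1.9]
grip_width: 0.0159
```

```bash
python3 - <<'E'
from h import *
o=readout.get_obs(); print(o['eef_pos'],o['grip_width'])
print(rel([.5607,-.3038,.1305],down(0)))
E
```

```text
[ 0.55887484 -0.30564238  0.19672732] 0.0158553308003585
(array([ 1.7,  2. , 66.2]), array([-0.002, -0.003, -0.007]))
```

Call:
{"api": "send_rows", "payload": {
  "moves": [
    [[1.5,2,25],[0,0,-0.007],12],
    [[1.5,2,45],[0,0,-0.007],12],
    [[1.5,2,58],[0,0,-0.007],12],
    [[1.5,2,66],[0,0,-0.007],12],
    [[1.5,2,66],[0,0,-0.007],12],
    [[1.5,2,66],[0,0,-0.007],12]
  ]
}}

```text
clock: 26.63
eef_pos: [0.5605, -0.3026, 0.1303]
tool_rot: [0.707, 0.708, 0.0, -0.003]
ft_force: [-0.1, -0.7, -0.2]
grip_width: 0.0159
```

Call:
{"api": "send_rows", "payload": {
  "moves": [
    [[0,0,1],[0,0,0],30],
    [[0,0,1],[0,0,0],30],
    [[0,0,1],[0,0,0],30],
    [[0,0,-15],[0,0,0],30],
    [[0,0,-50],[0,0,0],40],
    [[0,0,-85],[0,0,0],50],
    [[38,0,-95],[0,0,0],50],
    [[78,0,-95],[0,0,0],50],
    [[118,0,-95],[0,0,0],50],
    [[158,0,-95],[0,0,0],50],
    [[198,0,-95],[0,0,0],50],
    [[238,0,-95],[0,0,0],50]
  ]
}}

```text
clock: 27.63
eef_pos: [0.5604, -0.0632, 0.2267]
tool_rot: [0.707, 0.707, 0.0, -0.003]
ft_force: [0.7, 0.4, -0.4]
grip_width: 0.0502
```

```bash
cat >> h.py <<'E'
def tubcaps():
    for n,(x0,x1,y0,y1),th in(("scene",(200,252,140,175),45),("top",(408,468,152,212),48)):
        a=camera(n); m=np.zeros(a.shape[:2],np.uint8); m[y0:y1,x0:x1]=a[y0:y1,x0:x1].max(2)<th
        k,l,st,ce=cv2.connectedComponentsWithStats(m); ref=[.5154,-.3139] if n=="scene" else [.5096,-.3145]
        for i in range(1,k):
            if st[i,4]>14: print(n,ce[i].round(1),st[i],((w(n,*ce[i],.065 if n=="scene" else .071)[:2]-ref)*1000).round(1))
E
python3 - <<'E'
from h import *
caps(); print(readout.get_obs()['eef_pos'],rel([.5495,.1095,.123],down(0))); tubcaps()
E
```

```text
scene [355.6 225.1] 63 [0.5519 0.1112]
[ 0.56049227 -0.05937207  0.22676977] (array([168.3,  -9. , 104.8]), array([-0.004, -0.006,  0.009]))
scene [223.7 156.7] [218 148  12  19  96] [ -8.9 -15.9]
scene [239.6 155.4] [237 151   6  10  50] [-34.5  22.1]
scene [210.5 163.6] [207 159   8  10  57] [ 31.9 -32.2]
scene [221.5 171.3] [219 168   6   7  35] [41.9 15.6]
top [456.2 169.8] [436 153  28  40 111] [ 28.5 -43. ]
top [430.7 162.6] [428 160   7   6  33] [48.2 22.2]
top [450.3 167.1] [447 165   8   6  36] [ 35.7 -28. ]
top [411.6 187.3] [409 174  11  27  33] [-13.1  73.2]
top [437.8 178.5] [435 176   7   6  32] [7.3 5.2]
top [452.6 188. ] [449 186   8   5  31] [-17.6 -32. ]
top [431.  193.7] [428 192   7   5  28] [-30.7  24.2]
```

```bash
cat >> h.py <<'E'
def tub(im,n):
    x0,x1,y0,y1=(396,480,145,220) if n=="top" else (190,270,135,205)
    s=cv2.cvtColor(im,cv2.COLOR_RGB2HSV)[:,:,1]; m=np.zeros(s.shape,np.uint8); m[y0:y1,x0:x1]=s[y0:y1,x0:x1]<60
    k,l,st,ce=cv2.connectedComponentsWithStats(cv2.morphologyEx(m,cv2.MORPH_CLOSE,np.ones((3,3))))
    i=1+np.argmax(st[1:,4]); c=max(cv2.findContours((l==i).astype(np.uint8),0,cv2.CHAIN_APPROX_NONE)[0],key=len)
    print(n,"bbox",st[i],"ellipse",[np.round(v,1) for v in cv2.fitEllipse(cv2.convexHull(c))[:2]])
E
python3 - <<'E'
from h import *
for n in("top","scene"): tub(cv2.imread(f"pics/{n}0.png")[:,:,::-1].copy(),n); tub(camera(n),n)
E
```

```text
top bbox [ 410  154   57   55 2460] ellipse [array([438.1, 181.5]), array([54.8, 56.8])]
top bbox [ 409  151   57   56 2462] ellipse [array([437. , 178.6]), array([55. , 56.6])]
scene bbox [ 202  147   52   46 1858] ellipse [array([227.6, 169.2]), array([46.5, 51.9])]
scene bbox [ 201  148   52   47 1875] ellipse [array([227. , 171.2]), array([46.8, 52.1])]
```

The tub slid about 7 mm (+x) and 3 mm (+y) during the last placement, and the bottles moved with it. Relative positions are still good. Taking the last bottle at (0.5495, 0.110).

Call:
{"api": "send_rows", "payload": {
  "moves": [
    [[40,-2,0],[0,0,0],50],
    [[80,-4,0],[0,0,0],50],
    [[120,-6,0],[0,0,0],50],
    [[158,-8,10],[0,-0.006,0.009],50],
    [[169,-9,35],[0,-0.006,0.009],50],
    [[169,-9,65],[0,-0.006,0.009],50],
    [[169,-9,90],[0,-0.006,0.009],50],
    [[169,-9,104],[0,-0.006,0.009],50],
    [[169,-9,104],[0,-0.006,0.009],50],
    [[169,-9,104],[0,-0.006,0.009],12],
    [[169,-9,104],[0,-0.006,0.009],12],
    [[169,-9,104],[0,-0.006,0.009],12]
  ]
}}

```text
clock: 28.93
eef_pos: [0.5527, 0.1031, 0.1247]
tool_rot: [0.711, 0.704, -0.001, 0.001]
ft_force: [-0.2, 0.2, 0.9]
grip_width: 0.0155
```

Call:
{"api": "send_rows", "payload": {
  "moves": [
    [[0,0,0],[0,0,0],12],
    [[0,0,0],[0,0,0],12]
  ]
}}

```text
clock: 29.1
eef_pos: [0.5538, 0.103, 0.1262]
tool_rot: [0.711, 0.703, 0.0, 0.001]
ft_force: [0.4, 0.2, -1.1]
grip_width: 0.0157
```

```bash
python3 - <<'E'
from h import *
o=readout.get_obs(); print(o['eef_pos'],o['grip_width'],o['ft_force'])
print(rel([.5256,-.269,.2],down(0)))
for n in("top","scene"): tub(camera(n),n)
tubcaps(); caps()
E
```

```text
[0.55377171 0.10297838 0.12621425] 0.015747212264726834 [ 0.35079821  0.20884789 -1.14507933]
(array([-372.3,  -24.2,  -73.3]), array([ 0.003,  0.001, -0.01 ]))
top bbox [ 409  151   57   56 2463] ellipse [array([437. , 178.6]), array([55. , 56.6])]
scene bbox [ 201  148   52   47 1877] ellipse [array([226.9, 171.1]), array([46.7, 52.1])]
scene [223.7 156.7] [218 148  12  19  97] [ -8.8 -15.9]
scene [239.6 155.4] [237 151   6  10  50] [-34.5  22.1]
scene [210.5 163.6] [207 159   8  10  57] [ 31.9 -32.2]
scene [221.6 171.2] [219 168   7   7  37] [41.8 15.8]
top [456.3 170.1] [437 153  27  40 106] [ 27.6 -43.3]
top [430.7 162.5] [428 160   7   6  32] [48.5 22.1]
top [450.4 167.1] [447 165   8   6  35] [ 35.8 -28.2]
top [411.4 186.9] [409 174  10  26  31] [-12.1  73.7]
top [437.9 178.7] [435 176   7   6  30] [7. 5.]
top [452.6 187.9] [449 186   8   5  30] [-17.5 -31.9]
top [430.9 193.7] [428 192   7   5  27] [-30.8  24.5]
scene [354.6 151.7] 97 [ 0.3102 -0.0081]
```

Call:
{"api": "send_rows", "payload": {
  "moves": [
    [[0,0,-35],[0,0,0],12],
    [[-15,-1,-72],[0,0,0],12],
    [[-54,-4,-100],[0,0,0],12],
    [[-94,-6,-100],[0,0,0],12],
    [[-134,-9,-100],[0,0,0],12],
    [[-174,-11,-100],[0,0,0],12],
    [[-214,-14,-100],[0,0,0],12],
    [[-254,-17,-100],[0.003,0,0],12],
    [[-294,-19,-100],[0.003,0,0],12],
    [[-334,-22,-100],[0.003,0,-0.01],12],
    [[-370,-24,-90],[0.003,0,-0.01],12],
    [[-374,-24,-75],[0.003,0,-0.01],12]
  ]
}}

```text
clock: 30.4
eef_pos: [0.5253, -0.277, 0.202]
tool_rot: [0.709, 0.705, -0.002, 0.003]
ft_force: [1.5, 0.4, -0.6]
grip_width: 0.0159
```

Call:
{"api": "send_rows", "payload": {
  "moves": [
    [[0,0,0],[0,0,0],12],
    [[0,0,0],[0,0,0],12]
  ]
}}

```text
clock: 30.57
eef_pos: [0.5244, -0.2778, 0.2011]
tool_rot: [0.71, 0.704, -0.003, 0.002]
ft_force: [-0.2, 0.9, -0.8]
grip_width: 0.0155
```

```bash
python3 - <<'E'
from h import *
o=readout.get_obs(); print(o['eef_pos'],o['grip_width'])
print(rel([.5256,-.2715,.131],down(0)))
E
```

```text
[ 0.5244213 -0.2778087  0.2011173] 0.015549150404427737
(array([ 6.8,  1.2, 70.1]), array([-0.001,  0.006, -0.008]))
```

Call:
{"api": "send_rows", "payload": {
  "moves": [
    [[7,1,0],[0,0.006,-0.008],12],
    [[7,1,20],[0,0.006,-0.008],12],
    [[7,1,40],[0,0.006,-0.008],12],
    [[7,1,50],[0,0.006,-0.008],12],
    [[7,1,58],[0,0.006,-0.008],12],
    [[7,1,64],[0,0.006,-0.008],12],
    [[7,1,70],[0,0.006,-0.008],12],
    [[7,1,70],[0,0.006,-0.008],12],
    [[7,1,70],[0,0.006,-0.008],12]
  ]
}}

```text
clock: 31.32
eef_pos: [0.528, -0.2716, 0.1357]
tool_rot: [0.707, 0.707, 0.001, 0.004]
ft_force: [-0.1, -0.4, 0.8]
grip_width: 0.0157
```

```bash
python3 - <<'E'
from h import *
o=readout.get_obs(); print(o['eef_pos'],o['grip_width'],o['ft_force'])
for n in("scene",): tub(camera(n),n)
E
```

```text
[ 0.52796855 -0.27159102  0.13573998] 0.01573294336365907 [-0.10533411 -0.40777873  0.76262075]
scene bbox [ 207  135   52   64 2438] ellipse [array([231.9, 165. ]), array([54.1, 70.9])]
```

Call:
{"api": "send_rows", "payload": {
  "moves": [
    [[0,0,2],[0,0,0],12],
    [[0,0,4],[0,0,0],12],
    [[0,0,5],[0,0,0],12],
    [[0,0,5],[0,0,0],12]
  ]
}}

```text
clock: 31.7
eef_pos: [0.5285, -0.2711, 0.1296]
tool_rot: [0.706, 0.708, 0.0, 0.004]
ft_force: [1.5, -2.6, 4.5]
grip_width: 0.0158
```

```bash
python3 - <<'E'
from h import *
o=readout.get_obs(); print(o['eef_pos'],o['grip_width'],o['ft_force'])
E
```

```text
[ 0.52846714 -0.27112945  0.12962982] 0.01576111955979095 [ 1.45165215 -2.55010513  4.45070661]
```

Contact at floor height. I'll release, rise and move clear.

Call:
{"api": "send_rows", "payload": {
  "moves": [
    [[0,0,0],[0,0,0],30],
    [[0,0,0],[0,0,0],30],
    [[0,0,0],[0,0,0],30],
    [[0,0,-15],[0,0,0],30],
    [[0,0,-50],[0,0,0],40],
    [[0,0,-85],[0,0,0],50],
    [[38,0,-110],[0,0,0],50],
    [[78,0,-110],[0,0,0],50],
    [[118,0,-110],[0,0,0],50],
    [[158,0,-110],[0,0,0],50],
    [[198,0,-110],[0,0,0],50],
    [[238,0,-110],[0,0,0],50]
  ]
}}

```text
clock: 32.7
eef_pos: [0.526, -0.0302, 0.2376]
tool_rot: [0.706, 0.708, -0.0, 0.003]
ft_force: [0.8, 0.3, 0.0]
grip_width: 0.0502
```

```bash
python3 - <<'E'
from h import *
for n in("top","scene"): tub(camera(n),n)
tubcaps(); caps()
# white tops of bodies & mug check vs earlier hang image
old=cv2.imread("pics/c9.png")[:, :390]; a=camera("top")[140:230,130:220,::-1]; a=cv2.resize(a,(390,390),interpolation=cv2.INTER_CUBIC)
print("mug diff",np.abs(old.astype(int)-a)[100:340,120:300].mean())
E
```

```text
top bbox [ 399  150   57   55 2451] ellipse [array([427.4, 177.1]), array([54.8, 56.5])]
scene bbox [ 207  152   52   47 1924] ellipse [array([232.8, 174.9]), array([47.6, 52.4])]
scene [227.2 160.4] [223 152  10  18  91] [-1.2  2.6]
scene [246.  159.1] [243 155   7  10  50] [-30.4  47.9]
scene [214.8 169.8] [211 165   8  10  58] [46.3 -5.1]
scene [243.6 170.8] [241 167   6   8  39] [11.9 69.8]
top [421.  160.4] [418 158   7   6  33] [54.4 46.9]
top [439.8 161.5] [437 159   7   6  35] [50.7 -1.5]
top [450.9 172.5] [447 161   7  25  61] [ 21.9 -29. ]
top [411.4 175.4] [409 173   6   6  28] [17.1 72.7]
top [432.  175.7] [429 173   7   6  32] [15.  20.1]
top [444.9 185.8] [442 184   7   5  29] [-11.5 -12.3]
top [420.7 192.1] [418 190   7   5  29] [-26.   50.5]
top [401.8 183.6] 52 [ 0.5068 -0.2175]
scene [246.8 159.5] 43 [ 0.4812 -0.2669]
mug diff 4.930578703703704
```

```bash
python3 - <<'E'
from h import *
a=camera("top"); b=camera("scene")
t=w("top",427.4-.3,177.1+.2,.05)[:2]; print("tub top",t)
# shift in scene
ts=w("scene",227.2+(232.8-227.6),164.7+(174.9-169.2),.05)[:2]; print("tub scene",ts)
# refine caps: intensity-weighted darkness, top
g=a.max(2).astype(float)
for u,v in[(421,160.4),(439.8,161.5),(450.9,170),(432,175.7),(444.9,185.8),(420.7,192.1)]:
    x,y=int(round(u)),int(round(v)); p=g[y-5:y+6,x-5:x+6]; wgt=np.clip(75-p,0,None); Y,X=np.mgrid[y-5:y+6,x-5:x+6]
    c=(X*wgt).sum()/wgt.sum(),(Y*wgt).sum()/wgt.sum(); q=(w("top",*c,.073)[:2]-t)*1000; print(np.round(c,1),q.round(1),np.hypot(*q).round(1))
# original table caps for method bias: area/brightness
sub=b[145:185,200:260].max(2); print("\n".join("".join("#" if z<40 else "+" if z<60 else "o" if z>130 else "." for z in r) for r in sub))
sub=a[150:206,398:458].max(2); print("\n".join("".join("#" if z<48 else "+" if z<60 else "o" if z>130 else "." for z in r) for r in sub))
E
```

```text
tub top [ 0.52199954 -0.28679799]
tub scene [ 0.52923215 -0.28471553]
[420.9 160.3] [42.1 19.8] 46.6
[439.6 161.6] [ 37.8 -28.1] 47.1
[450.8 170. ] [ 15.7 -56.2] 58.3
[431.8 175.8] [ 2.1 -6.6] 7.0
[444.8 185.7] [-23.8 -39.1] 45.8
[420.7 192.2] [-38.7  23.2] 45.1
oooooooooooooooooooooooooooooooooooooooooooooooooooooooooooo
oooooooooooooooooooooooooooooooooooooooooooooooooooooooooooo
oooooooooooooooooooooooooooooooooooooooooooooooooooooooooooo
oooooooooooooooooooooooooooooooooooooooooooooooooooooooooooo
oooooooooooooooooooooooooooooooooooooooooooooooooooooooooooo
oooooooooooooooooooooooooooooooooooooooooooooooooooooooooooo
ooooooooooooooooooooooo..+..oooooooooooooooooooooooooooooooo
oooooooooooooooooooooo.####+.ooooooooooooooooooooooooooooooo
oooooooooooooooooooooo.#####.oo...........oooooooooooooooooo
oooooooooooooooooooooo.######.................oooooooooooooo
oooooooooooooooooooooo.######..............+###+.ooooooooooo
ooooooooooooooooooooo..######.o...........+#####+.oooooooooo
ooooooooooooooooooo....+#####.ooo.........+######+..oooooooo
ooooooooooooooooo.....o.#####.oooo........+#
[... 4318 characters left out ...]
oooooo...............oooooooo
oooooo..#.......ooo..+++...ooooooooooo.........++..ooooooooo
oooooo..+#......oooo.....ooooooooooooooooo....++...ooooooooo
ooooooo..++.......ooooooooooooooooooooooo....++...oooooooooo
oooooooo...+.......ooooooooooooooooooooo....++..oooooooooooo
oooooooooo..+........ooooooooooooooooo.....+...ooooooooooooo
ooooooooooo...+.........oooooooooooo..........oooooooooooooo
oooooooooooo............ooooooooo...........oooooooooooooooo
ooooooooooooo.............................oooooooooooooooooo
ooooooooooooooo.........................oooooooooooooooooooo
oooooooooooooooooo.....................ooooooooooooooooooooo
oooooooooooooooooooo..............oooooooooooooooooooooooooo
```

```bash
python3 - <<'E'
from h import *
ts=np.array([.5292,-.2847]); tt=np.array([.522,-.2868])
for n,u,v in(("A",225.5,153.7),("B",214,167.3),("C",228.7,162.7),("D",245,156.7),("E",227.5,174.5),("F",243.3,168.7)):
    q=(w("scene",u,v,.077)[:2]-ts)*1000; print(n,q.round(1),np.hypot(*q).round(1))
q=(w("top",411.4,175.4,.073)[:2]-tt)*1000; print("F top",q,np.hypot(*q))
o=readout.get_obs(); print(o['eef_pos']); print(rel([.527,-.2905,.22],down(0)))
E
```

```text
A [-25.8 -38.3] 46.2
B [ 34.1 -32.6] 47.1
C [ 0.2 -7. ] 7.0
D [-41.1  19.5] 45.5
E [39.4 18.7] 43.6
F [ 1. 44.] 44.1
F top [ 4.44072633 45.39955029] 45.616216603674005
[ 0.52714197 -0.03391342  0.23804466]
(array([-2.565e+02, -2.000e-01,  1.950e+01]), array([ 0.006,  0.006, -0.   ]))
```

Both cameras agree:
- The centre bottle is 7 mm off the tub axis (limit 11 mm).
- The ring bottles sit at 44–47 mm.
- No caps are left on the table.

I'll let it settle briefly, then hand in.

Call:
{"api": "send_rows", "payload": {
  "moves": [
    [[0,0,-5],[0,0,0],50],
    [[0,0,-5],[0,0,0],50],
    [[0,0,-5],[0,0,0],50],
    [[0,0,-5],[0,0,0],50],
    [[0,0,-5],[0,0,0],50],
    [[0,0,-5],[0,0,0],50]
  ]
}}

```text
clock: 33.65
eef_pos: [0.527, -0.0339, 0.243]
tool_rot: [0.707, 0.707, -0.0, 0.004]
ft_force: [0.5, 0.1, -0.1]
grip_width: 0.0503
```

```bash
python3 - <<'E'
from h import *
from workcell import order
tub(camera("top"),"top"); old=cv2.imread("pics/c9.png")[:,390:]; b=cv2.resize(camera("scene")[130:240,400:510,::-1],(390,390),interpolation=cv2.INTER_CUBIC)
print("mug scene diff",np.abs(old.astype(int)-b)[220:360,130:300].mean())
print(order.job_done())
E
```

```text
top bbox [ 399  150   57   55 2450] ellipse [array([427.4, 177.1]), array([54.9, 56.4])]
mug scene diff 15.549341736694679
the job is handed in; nothing more can be done
None
```

The mug hangs by its handle on the wooden stand's arm. All six bottles stand in the tub, one at the centre and five in a ring. I handed the job in at about 34 s; no verdict was reported.

**Final checks:**
- **Bottles:** both cameras put the centre bottle 7 mm off the tub's axis (limit 11 mm). The ring bottles are 44–47 mm out. No caps were left on the table.
- **Floor and upright:** I judged these from the two cameras agreeing on the cap positions. I did not measure heights directly.
- **Robot:** it was clear of everything with near-zero force.

**What went less well:**
- **Tub:** it slid about 7 mm at the fifth placement and about 25 mm at the sixth. The bottles stayed in it, but the centre bottle ended up off the axis, and I left it there because it was within the limit.
- **Cameras:** they disagreed by 3–7 mm in absolute x, so I relied on positions relative to the tub.
- **Mug:** I saw it hanging right after release. My picture allowance had run out, so the late check was only a comparison of image differences. The top view matched closely (4.9) but the scene view less so (15.5). That could be a changed shadow or a small swing, and I could not tell which.
- **Jars:** the arm was kept clear of them, but I did not check them at the end.

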